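Set out the drying test tray

ROBOT

A 7-joint arm with a two-finger parallel gripper is mounted at the origin on the work surface. World frame = base frame: x ahead of the robot, y to its left, z up, the work surface at z = 0. Lengths are in m, angles in rad, forces in N, time in s.
With the tool pointing down it reaches from about 0.425 to 0.875 m from the base axis. Payload 9.9 kg.
Tool frame: the origin (TCP) lies midway between the tips of the shut fingers; the grasp point (between the pads) lies 19 mm behind it; z points along the fingers, y is the direction in which the jaws open and shut (so a half turn about z gives the same grasp; the last joint's range is limited). The gripper opens to 85 mm and grips with 20 to 120 N. Pads are 22 mm wide; open, the fingers measure 114 mm over their backs; the gripper's body (76 mm by 85 mm) begins 54 mm behind the grasp point. The pads swing forward as they close: fully open they stand 13 mm farther back than shut.
Start: joints at [1.055, 0.576, 0.025, 1.437, -0.015, 1.129, -0.057], TCP at [0.282, -0.613, 0.231] pointing down, gripper open.
Joint ranges: [-2.76, 2.76], [-0.34, 2.15], [-1.52, 1.57], [0.19, 2.46], [-1.09, 4.23], [0.17, 1.99], [-2.82, 2.82]. Speed limits (rad/s): [2.22, 2.22, 3.01, 3.01, 3.14, 3.14, 3.14].

INTERFACE

Orientations are given as a unit quaternion [w, x, y, z].
In Python, from station import r gives the robot as it stands. The module is installed in compiled form; this text tells all that it offers.
- The arm moves only by the tool jog_arm, never from a script. Its argument "motion" is a list of rows, each a list of 7 numbers: the turn, a rotation vector about the tool's x, y, z in degrees, then the shift along the tool's x, y, z in m, then the finger opening in m, from 0 to 0.0854. A call has exactly 5 rows; each row is the pose to reach, as a shift and turn from the pose commanded when the call began, along the tool's axes at that moment; what a row does not reach only later rows make up. A row lasts 1/10 s, in which the tool goes at most 50 mm and 8.59 degrees, less where a joint would pass 70% of its speed; a pose out of reach is approached as far as the arm can. A call with a gripper value outside its range is refused whole. The fingers move at their own pace and stop on an object; the grip force is fixed at half the most. Time passes only in rows, so rows that repeat a pose let the fingers close, or fill a call up. It gives the time, the measured TCP pose, the force and the opening at its end, in the units of the state.
- r.read_state(): the state, without advancing time (a new reading comes with each control period).
- r.grab_frame(name): name is "side" or "top"; returns a dict with "image" (400x640x3 uint8, red, green, blue), "camera_matrix" (3x3 intrinsics, pixels), "position" and "orientation" of the camera in the world. Camera axes: x right, y down, z forward; pixel columns grow to the right and rows downward; lengths in m; the calibration is good to about 2 mm. A picture is of the moment at which its call begins. There is no depth.
- r.job_done(): hands the job in, once; it reports no verdict.
The state is a dict: "time": time; "q": joint angles; "joint_vel": joint speeds; "joint_torque": joint torques, N m; "eef_pos": TCP position; "tool_rot": TCP orientation; "force": force on the tool from outside, world axes, zero at the start; "wrist_torque": the same for the moment, N m; "finger_gap": opening from 0.0 (shut) to 1.0 (fully open).
Only numpy, scipy, OpenCV 4.12 (cv2) and the standard library are available. Lean on these libraries where they do the work, as an engineer would, in place of code of your own. Each camera call takes 0.05 s, during which the arm holds its last target.

TASK

Set out the drying test tray with the sweet potato cuts: the round slice flat in the middle of the tray, the long stick to its left and the half-moon to its right (left and right as seen from the robot), each about 4 cm clear of the slice and level with it, the stick lying parallel to the tray's short sides. Then stand the steel weight centrally on top of the slice so that it cannot curl. The skin-covered pointed end of a tuber is waste: push it through the sprung flap of the reject box so that it drops inside, and leave the timer and the thermometer where they are.

Things in the scene. Friction and masses are not known exactly. Their poses are not given: they have to be found in the camera images.
- slice: Round thick slice of sweet potato lying flat: orange disc with a thin brown rim, diameter 56 mm, 24 mm thick. Origin: centre of its underside; z up.
- stick: Long orange stick of sweet potato, 90 x 24 x 24 mm, lying down. Origin: centre of its underside; x runs along its length, y across it, z up. It starts with its length within about 1 rad of the world y direction.
- half_moon: Half-moon cut (half disc, radius 38 mm), lying flat, 26 mm thick, orange, brown skin on the curve. Origin: underside, on the symmetry axis, midway between flat face (y = -19 mm, 76 mm long, along x) and crown (y = +19 mm): 38 mm wide gripped along y. z up. Starts with y within 0.4 rad of world y. Either way round is right on the tray.
- tip: Halved pointed end of a tuber, brown-skinned, lying on its flat cut: 68 mm long (x), 40 mm wide (y), 28 mm high, 60 g. Sides upright for the lowest 16 mm and parallel from the blunt end (x = -34 mm) to x = +4 mm, then narrowing to a point at x = +34 mm; top rounded. Origin: middle of its underside; z up. Starts with x within 0.4 rad of world x.
- weight: Steel press weight, about 200 g: disc of 44 mm diameter and 14 mm height with an upright round knob on top, 18 mm in diameter and 26 mm tall (40 mm in all). Origin: centre of its underside; z up.
- tray: Fixed shallow aluminium drying tray lined with white paper, 180 mm (x) by 250 mm (y), on the robot's left or right, yawed up to 0.2 rad. Origin: centre of its underside; floor 4 mm above it, rim 10 mm high, 4 mm thick. x points away from the robot, y to the robot's left, z up; the short sides run along x.
- chute: Fixed white reject box with a front ledge, opposite the tray, yawed up to 0.2 rad. x points away from the robot, z up. Origin: table height, mid-width, under the flap and ledge end. Ledge: x -150 mm to 0, 75 mm high, near end open, guide walls 118 mm apart, 12 mm above it. Behind the flap the floor is at 4 mm. Closed box: 150 mm deep, 122 wide inside, 120 high, clear top. Past x = 0 things fall in.
- flap (a joint): Dark steel flap closing the reject box's opening (92 mm wide, 39 mm high above the ledge), hinged at its upper edge 114 mm above the table, hanging to 2 mm above the ledge. 0 rad is shut, up to 1.45 rad open, inwards only (away from the robot). A weak spring shuts it: 0.1 to 0.3 N opens it. The tuber end tips in once its rear is within about 15 mm of the flap.
- timer: Bystander: white round dial timer, 52 mm in diameter, 34 mm high with its grey bar grip, standing among the cuts. Origin: centre of its underside.
- thermometer: Bystander: black-handled probe thermometer lying on the table between the two columns of cuts, pointing away from the robot, about 135 mm long (60 mm behind to 73 mm ahead of its origin along its x), 18 mm wide, 14 mm high. Origin: on the table, under its middle.
Things that resemble listed ones, but are neither listed nor needed, are in the scene too. What is shaped like the slice but green is not meant. What is shaped like the weight but turquoise is not meant.

How it is judged:
At the end, for the whole second after the job is handed in: Slice flat, within 15 mm of tray centre; stick left, 64-98 mm from slice (centres), within 0.22 rad of short sides; half-moon flat, right, 70-112 mm from it; both within 20 mm of tray midline; weight upright on slice within 10 mm; tuber end in box, flap shut; all at rest (horizontal distance between slice and tray below 0.015 m and angle between each of slice, half_moon, weight's own z axis and vertical below 0.12 rad and z of slice in the frame of tray between 0 and 0.008 m and horizontal distance between stick and slice between 0.064 and 0.098 m and y of stick in the frame of tray above 0.04 m and x of stick in the frame of tray between -0.02 and 0.02 m and z of stick in the frame of tray between 0 and 0.008 m and angle between the x axis of stick and the x axis of tray, either way round below 0.22 rad and horizontal distance between half_moon and slice between 0.07 and 0.112 m and y of half_moon in the frame of tray below -0.04 m and x of half_moon in the frame of tray between -0.02 and 0.02 m and z of half_moon in the frame of tray between 0 and 0.008 m and horizontal distance between weight and slice below 0.01 m and z of weight in the frame of tray between 0.024 and 0.032 m and x of tip in the frame of chute between -0.004 and 0.154 m and y of tip in the frame of chute between -0.062 and 0.062 m and z of tip in the frame of chute below 0.07 m and value of joint flap below 0.12 rad and linear speed of each of slice, stick, half_moon, weight, tip below 0.02 m/s); the robot touches nothing.
It fails at once if the timer was moved by more than 25 mm or tipped (distance of timer from where it was at the start of the episode above 0.025 m or angle between timer's own z axis and vertical above 0.6 rad).
It fails at once if the thermometer was moved by more than 25 mm (distance of thermometer from where it was at the start of the episode above 0.025 m).
It also fails if it takes over 144 s, if anything falls off the work surface, if the arm or the gripper's body presses on something with over 40 N, if the wrist force passes 120 N, or if a joint passes its speed limit or range.

## Working session

There is one attempt and no reset: what is moved stays moved. The work goes in short steps, Python scripts to look and compute and a tool call to move; the robot and the scene stay as the last step left them, time stands still between calls to the robot, and variables do not carry over. Pictures are saved under pics/ and viewed, and the job is handed in when it is done.

Besides the shell and the picture viewer there is one more tool, called after "Call:" as name([rows], argument=value, ...), one row to a line, values as JSON. jog_arm: Moves the arm, as the interface text tells. Its arguments: {"type":"object","properties":{"motion":{"type":"array"}},"required":["motion"]}

```bash
mkdir -p pics; python3 - <<'E'
from station import r
import cv2
print(r.read_state())
for n in("top","side"):
    f=r.grab_frame(n)
    cv2.imwrite(f"pics/{n}0.png",f["image"][:,:,::-1])
    print(n,f["camera_matrix"],f["position"],f["orientation"])
E
```

```text
{'time': 0.0, 'q': array([ 1.05520455,  0.57651068,  0.02484866,  1.43791757, -0.01501057,
        1.12898492, -0.05648122]), 'joint_vel': array([-8.86966442e-04, -3.16302610e-04,  3.23965991e-03, -2.99266585e-05,
        1.70546317e-03, -1.84380497e-04,  1.27647236e-03]), 'joint_torque': array([-8.86802013e-06, -7.65778828e+01,  2.25023076e+00, -2.85979879e+01,
        1.52042520e-02,  1.23927748e-02,  3.72682860e-05]), 'eef_pos': array([ 0.28230306, -0.61263292,  0.23045378]), 'tool_rot': array([-7.89725871e-04,  9.76779787e-01,  2.14244205e-01, -2.13049261e-04]), 'force': array([ 0.57933629,  0.25116424, -0.12246105]), 'wrist_torque': array([-0.03403182, -0.00540142, -0.02378397]), 'finger_gap': 1.0025817201615554}
top [[425.06742947   0.         322.98408345]
 [  0.         425.06742947 202.72595656]
 [  0.           0.           1.        ]] [0.30993822 0.00277624 1.18668067] [ 0.07341351 -0.68262643  0.72264244 -0.08012191]
side [[400.69699288   0.         320.86740557]
 [  0.         400.69699288 203.74273539]
 [  0.           0.           1.        ]] [ 0.38512008 -0.71292088  0.52055318] [-0.5036715   0.85578093 -0.10698448  0.05008331]
```

View pics/top0.png

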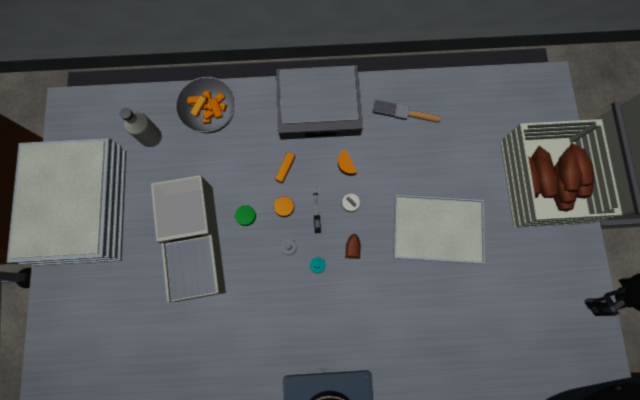

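View pics/side0.png

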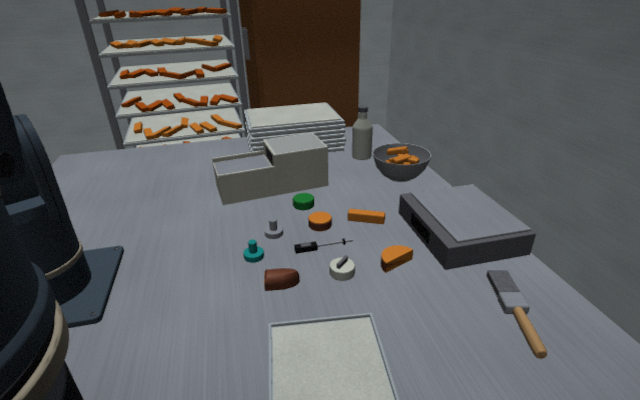

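```bash
cat > h.py <<'E'
import numpy as np, cv2
from scipy.spatial.transform import Rotation as Rn
def cam(f):
    q=f["orientation"]; return np.array(f["camera_matrix"]),np.array(f["position"]),Rn.from_quat([q[1],q[2],q[3],q[0]]).as_matrix()
def ray(f,uv,z):
    K,p,R=cam(f); uv=np.atleast_2d(np.array(uv,float))
    d=(R@np.linalg.inv(K)@np.c_[uv,np.ones(len(uv))].T).T
    return p+d*((z-p[2])/d[:,2])[:,None]
def proj(f,P):
    K,p,R=cam(f); c=(R.T@(np.atleast_2d(P)-p).T); c=K@c; return (c[:2]/c[2]).T
def blobs(m,amin=40):
    n,l,s,c=cv2.connectedComponentsWithStats(m.astype(np.uint8))
    return [(i,s[i],c[i],l==i) for i in range(1,n) if s[i,4]>=amin]
E
python3 - <<'E'
from station import r
from h import *
f=r.grab_frame("top");g=r.grab_frame("side")
for n,fr in(("top",f),("side",g)):
    im=fr["image"]; hsv=cv2.cvtColor(im,cv2.COLOR_RGB2HSV)
    H,S,V=[hsv[...,i].astype(int) for i in range(3)]
    for name,m in (("orange+brown",(S>100)&(H<25)&(V>40)),("green",(S>100)&(H>45)&(H<75)),("turq",(S>100)&(H>=80)&(H<100))):
        for i,s,c,mm in blobs(m):
            if name[0]=='o' and n=='top' and not(240<c[0]<380 and c[1]>140):continue
            if name[0]=='o' and n=='side' and not(200<c[0]<430 and c[1]>205):continue
            print(n,name,s,c.round(1),ray(fr,c,0.012).round(4), hsv[mm].mean(0).round())
cv2.imwrite("pics/z1.png",cv2.resize(f["image"][140:280,230:370,::-1],None,fx=4.2,fy=4.2,interpolation=cv2.INTER_CUBIC))
cv2.imwrite("pics/z2.png",cv2.resize(g["image"][180:310,210:430,::-1],None,fx=3.6,fy=3.6,interpolation=cv2.INTER_CUBIC))
cv2.imwrite("pics/z3.png",cv2.resize(f["image"][165:310,140:240,::-1],None,fx=4,fy=4,interpolation=cv2.INTER_CUBIC))
cv2.imwrite("pics/z4.png",cv2.resize(f["image"][180:280,380:500,::-1],None,fx=5,fy=5,interpolation=cv2.INTER_CUBIC))
E
```

```text
top orange+brown [338 150  19  25 294] [345.7 163.1] [[ 0.6826 -0.0883  0.012 ]] [ 16. 228. 160.]
top orange+brown [275 152  20  31 285] [284.8 166.9] [[0.6811 0.088  0.012 ]] [ 17. 216. 152.]
top orange+brown [274 196  20  21 328] [283.5 206.1] [[0.5657 0.0958 0.012 ]] [ 17. 214. 162.]
top orange+brown [346 235  14  24 280] [352.8 247.5] [[ 0.4378 -0.0911  0.012 ]] [  8. 165.  79.]
top green [235 205  21  21 336] [244.8 215. ] [[0.5464 0.2054 0.012 ]] [ 67. 205. 107.]
top turq [310 257  16  16 206] [317.3 264.6] [[0.3967 0.0095 0.012 ]] [ 89. 233. 115.]
side orange+brown [348 209  37  15 441] [365.9 215.8] [[0.6794 0.0859 0.012 ]] [ 15. 189. 123.]
side orange+brown [308 212  24  16 278] [319.3 218.6] [[0.5659 0.1037 0.012 ]] [ 14. 182. 154.]
side orange+brown [381 245  32  27 561] [395.7 255.8] [[ 0.6858 -0.0854  0.012 ]] [ 15. 189. 132.]
side orange+brown [265 269  33  20 430] [278.7 276.2] [[ 0.4383 -0.0874  0.012 ]] [  8. 140.  81.]
side green [293 193  21  17 299] [303.2 200.9] [[0.5455 0.2025 0.012 ]] [ 67. 179.  83.]
side turq [244 239  20  23 316] [253.  251.9] [[0.3964 0.0078 0.012 ]] [ 89. 198.  88.]
```

View pics/z1.png

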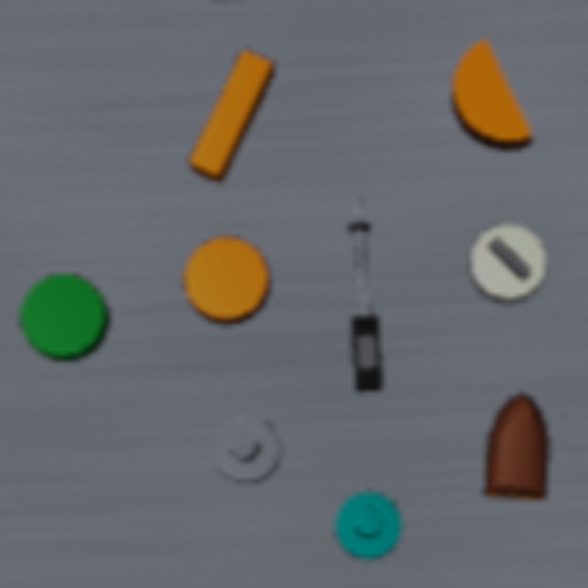

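View pics/z3.png

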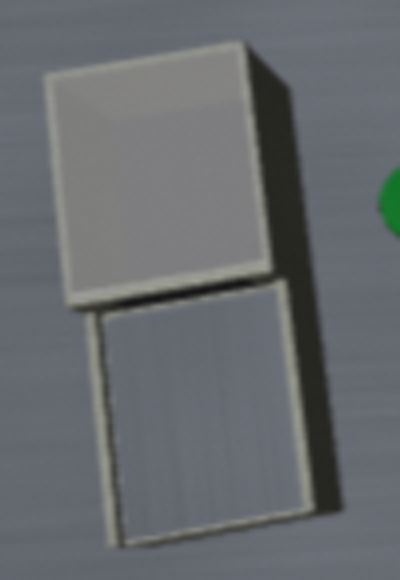

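View pics/z4.png

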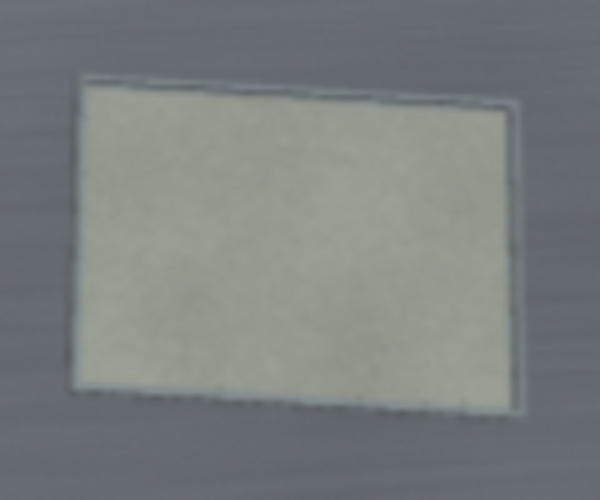

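View pics/z2.png

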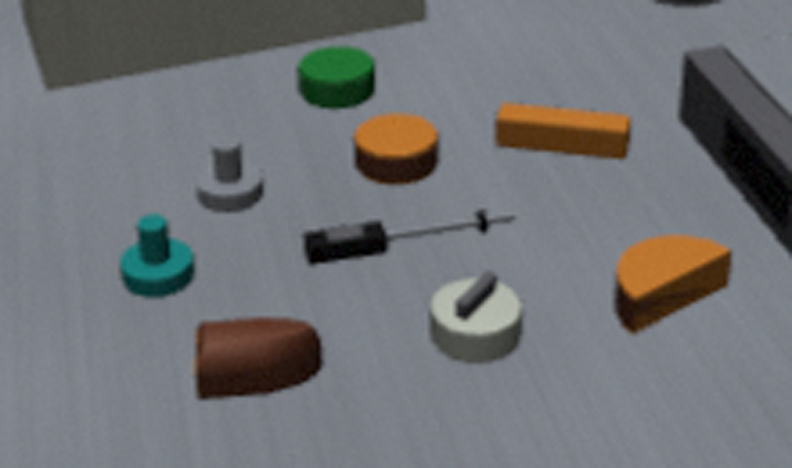

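```bash
cat > m.py <<'E'
from station import r
from h import *
f=r.grab_frame("top");g=r.grab_frame("side")
for n,fr in(("top",f),("side",g)):
    im=fr["image"]; hsv=cv2.cvtColor(im,cv2.COLOR_RGB2HSV)
    H,S,V=[hsv[...,i].astype(int) for i in range(3)]
    m=(S>120)&(H>11)&(H<25)&(V>(115 if n=="top" else 135))
    for i,s,c,mm in blobs(m,60):
        if n=='top' and not(240<c[0]<380 and c[1]>140):continue
        if n=='side' and not(200<c[0]<430 and c[1]>205):continue
        ct=max(cv2.findContours(mm.astype(np.uint8),0,1)[0],key=cv2.contourArea)[:,0].astype(float)
        P=ray(fr,ct,0.024)[:,:2]
        ctr=ray(fr,c,0.024)[0]
        (cx,cy),(w,h),a=cv2.minAreaRect((P*1000).astype(np.float32))
        b=cv2.boxPoints(((cx,cy),(w,h),a)); e=[b[1]-b[0],b[2]-b[1]]; e=max(e,key=np.linalg.norm)
        print(n,s,c.round(1),ctr.round(4),"rect",round(cx,1),round(cy,1),round(w,1),round(h,1),"long ang",round(float(np.degrees(np.arctan2(e[1],e[0]))),1))
# tip
hsv=cv2.cvtColor(f["image"],cv2.COLOR_RGB2HSV);H,S,V=[hsv[...,i].astype(int) for i in range(3)]
for i,s,c,mm in blobs((S>80)&((H<14)|(H>170)),100):
    if not(330<c[0]<380 and 220<c[1]<270):continue
    ct=np.argwhere(mm)[:,::-1]
    P=ray(f,ct,0.012)[:,:2]*1000
    (cx,cy),(w,h),a=cv2.minAreaRect(P.astype(np.float32)); b=cv2.boxPoints(((cx,cy),(w,h),a))
    e=max([b[1]-b[0],b[2]-b[1]],key=np.linalg.norm)
    print("tip",cx,cy,w,h,np.degrees(np.arctan2(e[1],e[0])),P.min(0),P.max(0))
# tray
m=((V>135)&(S<60)); 
for i,s,c,mm in blobs(m,2000):
    print("white",s,c)
    if 390<c[0]<490:
        ct=max(cv2.findContours(mm.astype(np.uint8),0,1)[0],key=cv2.contourArea)[:,0]
        P=ray(f,ct,0.004)[:,:2]*1000
        (cx,cy),(w,h),a=cv2.minAreaRect(P.astype(np.float32)); print("tray",cx,cy,w,h,a)
# tray outer by picked corners
pk=np.array([[83,77],[519,100],[524,413],[72,390]])/5.+[380,180]
print("tray picks",(ray(f,pk,0.01)*1000).round(1), (ray(f,pk,.01).mean(0)*1000).round(1))
pk=np.array([[110,545],[313,510],[283,280],[95,312],[47,73],[243,43],[271,272],[68,304]])/4.+[140,165]
print("ledge wall top",(ray(f,pk[:4],0.087)*1000).round(1)); print("box top",(ray(f,pk[4:],0.12)*1000).round(1))
E
python3 m.py
```

```text
top [338 150  18  23 262] [345.7 162.3] [ 0.6811 -0.0873  0.024 ] rect 680.0 -85.0 73.9 36.4 long ang 21.6
top [275 152  20  29 236] [284.4 166.4] [0.6788 0.0881 0.024 ] rect 679.3 87.8 22.7 88.0 long ang -26.8
top [274 196  20  20 303] [283.3 205.7] [0.5643 0.0954 0.024 ] rect 564.3 95.6 52.5 53.6 long ang -47.2
side [348 209  37   8 166] [366.  212.2] [0.6783 0.0828 0.024 ] rect 678.0 83.4 22.1 87.1 long ang -26.9
side [309 212  22  11 201] [319.4 217. ] [0.5636 0.0915 0.024 ] rect 563.8 92.0 46.5 50.8 long ang -15.5
side [381 245  31  18 301] [393.8 252.1] [ 0.6798 -0.0874  0.024 ] rect 679.5 -84.4 73.2 35.5 long ang 21.7
tip 442.31964111328125 -90.55782318115234 35.95793151855469 66.6182861328125 -4.3316617 [ 408.21078568 -109.33126093] [475.227804   -70.45770574]
white [    9   139    99   122 10201] [ 58.08557985 200.00970493]
white [ 395  197   87   66 5181] [438.23412469 229.7820884 ]
tray 477.1474304199219 -335.3338623046875 240.6713409423828 173.0447998046875 83.22777557373047
tray picks [[ 579.1 -226.5   10. ]
 [ 551.7 -472.9   10. ]
 [ 375.9 -451.1   10. ]
 [ 402.7 -203.7   10. ]] [ 477.3 -338.5   10. ]
ledge wall top [[321.2 390.6  87. ]
 [335.4 263.   87. ]
 [483.2 281.9  87. ]
 [469.2 403.4  87. ]]
box top [[622.1 426.1 120. ]
 [635.2 299.5 120. ]
 [483.6 281.1 120. ]
 [470.5 408.5 120. ]]
```

```bash
cat > go.py <<'E'
import sys
from station import r
from h import *
# usage: go.py x y z yawdeg (world target of TCP, tool pointing straight down)
def plan(x,y,z,yaw):
    s=r.read_state(); q=s["tool_rot"]; R=Rn.from_quat([q[1],q[2],q[3],q[0]])
    T=Rn.from_euler("z",yaw,degrees=True)*Rn.from_euler("x",180,degrees=True)
    d=R.inv().apply(np.array([x,y,z])-s["eef_pos"]); rv=(R.inv()*T).as_rotvec(degrees=True)
    yw=np.degrees(np.arctan2(*R.as_matrix()[[1,0],0]))
    print("t",round(s["time"],2),"tcp",np.round(s["eef_pos"],4),"yaw",yw.round(2),"gap",round(s["finger_gap"],3),"F",np.round(s["force"],1))
    print("turn",rv.round(2),"shift",d.round(4),"dist",np.linalg.norm(d).round(3),"calls",max(np.linalg.norm(d)/.25,np.linalg.norm(rv)/43).round(2))
if __name__=="__main__": plan(*map(float,sys.argv[1:5]))
E
python3 go.py .564 .094 .14 0
```

```text
t 0.3 tcp [ 0.2825 -0.6129  0.231 ] yaw 24.74 gap 1.0 F [ 0.3  0.9 -0.8]
turn [-3.000e-02  1.000e-02  2.474e+01] shift [ 0.5516 -0.5241  0.0913] dist 0.766 calls 3.07
```

Call:
jog_arm([
  [0,0,8.5,0.04,-0.038,0,0.0854],
  [0,0,16.5,0.075,-0.071,0,0.0854],
  [0,0,24.7,0.11,-0.105,0.01,0.0854],
  [0,0,24.7,0.143,-0.137,0.02,0.0854],
  [0,0,24.7,0.176,-0.168,0.03,0.0854],
])

```text
time: 0.8
eef_pos: [0.3727, -0.3845, 0.2012]
tool_rot: [0.0, 1.0, 0.001, 0.0]
force: [1.0, -0.1, -0.4]
finger_gap: 0.997
```

Call:
jog_arm([
  [0,0,0,0.018,-0.046,0,0.0854],
  [0,0,0,0.036,-0.091,0,0.0854],
  [0,0,0,0.054,-0.137,0,0.0854],
  [0,0,0,0.072,-0.182,0,0.0854],
  [0,0,0,0.09,-0.228,0,0.0854],
])

```text
time: 1.3
eef_pos: [0.4624, -0.157, 0.2016]
tool_rot: [0.0, 1.0, 0.0, 0.0]
force: [0.8, -0.1, 0.2]
finger_gap: 1.0
```

Call:
jog_arm([
  [0,0,0,0.018,-0.046,0.01,0.0854],
  [0,0,0,0.036,-0.091,0.02,0.0854],
  [0,0,0,0.054,-0.137,0.03,0.0854],
  [0,0,0,0.072,-0.182,0.04,0.0854],
  [0,0,0,0.09,-0.228,0.05,0.0854],
])

```text
time: 1.8
eef_pos: [0.5522, 0.0709, 0.1512]
tool_rot: [-0.0, 1.0, 0.0, 0.0]
force: [1.0, -0.8, -0.1]
finger_gap: 0.998
```

```bash
python3 go.py .564 .094 .001 0
```

```text
t 1.8 tcp [0.5522 0.0709 0.1512] yaw 0.03 gap 0.998 F [ 1.  -0.8 -0.1]
turn [-0.   -0.03  0.03] shift [ 0.0118 -0.0231  0.1502] dist 0.152 calls 0.61
```

Very accurate tracking. Descend and grip the slice.

Call:
jog_arm([
  [0,0,0,0.012,-0.023,0,0.0854],
  [0,0,0,0.012,-0.023,0.05,0.0854],
  [0,0,0,0.012,-0.023,0.1,0.0854],
  [0,0,0,0.012,-0.023,0.13,0.0854],
  [0,0,0,0.012,-0.023,0.148,0.0854],
])

```text
time: 2.3
eef_pos: [0.5621, 0.0919, 0.0006]
tool_rot: [0.0, 1.0, 0.001, -0.002]
force: [1.2, 0.3, 0.3]
finger_gap: 1.001
```

Call:
jog_arm([
  [0,0,0,0,0,0,0.04],
  [0,0,0,0,0,0,0.04],
  [0,0,0,0,0,0,0.04],
  [0,0,0,0,0,0,0.04],
  [0,0,0,0,0,0,0.04],
])

```text
time: 2.8
eef_pos: [0.5644, 0.0921, 0.0046]
tool_rot: [-0.0, 1.0, 0.0, 0.001]
force: [-0.0, 0.8, 6.7]
finger_gap: 0.629
```

Call:
jog_arm([
  [0,0,0,0,0,-0.01,0.04],
  [0,0,0,0,0,-0.05,0.04],
  [0,0,0,0,0,-0.09,0.04],
  [0,0,0,0,0,-0.12,0.04],
  [0,0,0,0,0,-0.12,0.04],
])

```text
time: 3.3
eef_pos: [0.566, 0.0923, 0.1284]
tool_rot: [-0.001, 1.0, 0.0, 0.004]
force: [0.6, -0.2, -0.7]
finger_gap: 0.63
```

```bash
python3 go.py .477 -.3375 .125 0; python3 - <<'E'
from station import r
import cv2
f=r.grab_frame("side");cv2.imwrite("pics/s1.png",f["image"][:,:,::-1])
E
```

```text
t 3.3 tcp [0.566  0.0923 0.1284] yaw 0.02 gap 0.63 F [ 0.6 -0.2 -0.7]
turn [-0.1  -0.44  0.02] shift [-0.0892  0.4298  0.002 ] dist 0.439 calls 1.76
```

View pics/s1.png

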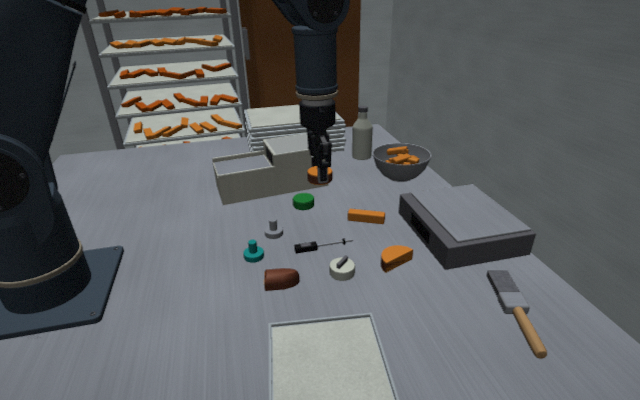

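Call:
jog_arm([
  [0,0,0,-0.008,0.04,0,0.04],
  [0,0,0,-0.017,0.086,0,0.04],
  [0,0,0,-0.026,0.132,0,0.04],
  [0,0,0,-0.035,0.178,0,0.04],
  [0,0,0,-0.044,0.222,0,0.04],
])

```text
time: 3.85
eef_pos: [0.5183, -0.1318, 0.1226]
tool_rot: [-0.0, 1.0, 0.0, -0.001]
force: [0.5, -1.1, -0.7]
finger_gap: 0.631
```

Call:
jog_arm([
  [0,0,0,-0.009,0.046,0,0.04],
  [0,0,0,-0.018,0.092,0,0.04],
  [0,0,0,-0.027,0.135,0,0.04],
  [0,0,0,-0.036,0.175,0,0.04],
  [0,0,0,-0.043,0.209,0,0.04],
])

```text
time: 4.35
eef_pos: [0.475, -0.3412, 0.1224]
tool_rot: [-0.0, 1.0, -0.0, -0.001]
force: [0.4, -0.7, -0.1]
finger_gap: 0.635
```

```bash
python3 - <<'E'
from station import r
import cv2
f=r.grab_frame("top");cv2.imwrite("pics/t1.png",f["image"][:,:,::-1])
E
python3 go.py .477 -.3375 .009 0
```

```text
t 4.4 tcp [ 0.4728 -0.3479  0.1226] yaw -0.39 gap 0.633 F [-1.  -6.3  0.4]
turn [ 0.22  0.15 -0.39] shift [ 0.0044 -0.0108  0.1135] dist 0.114 calls 0.46
```

View pics/t1.png

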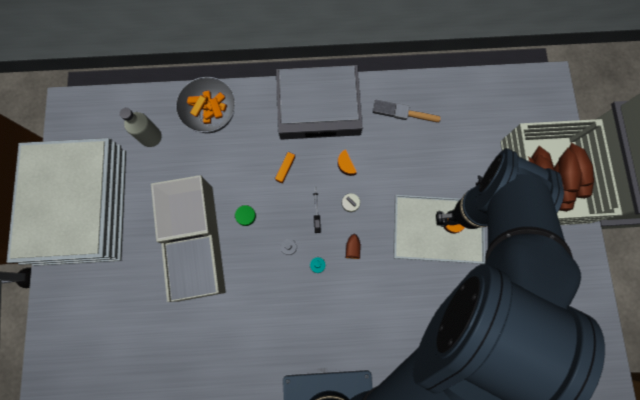

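Call:
jog_arm([
  [0,0,0,0,0,0.02,0.04],
  [0,0,0,0,0,0.06,0.04],
  [0,0,0,0,0,0.095,0.04],
  [0,0,0,0,0,0.108,0.04],
  [0,0,0,0,0,0.113,0.04],
])

```text
time: 4.9
eef_pos: [0.4759, -0.3382, 0.0087]
tool_rot: [-0.001, 1.0, 0.0, -0.001]
force: [-0.1, 0.7, 2.5]
finger_gap: 0.633
```

Call:
jog_arm([
  [0,0,0,0,0,0.0015,0.04],
  [0,0,0,0,0,0.0015,0.04],
  [0,0,0,0,0,0.0015,0.07],
  [0,0,0,0,0,0.0015,0.07],
  [0,0,0,0,0,0.0015,0.075],
])

```text
time: 5.4
eef_pos: [0.4772, -0.3393, 0.0095]
tool_rot: [0.0, 1.0, 0.0, 0.0]
force: [0.0, 0.2, -0.5]
finger_gap: 0.879
```

Call:
jog_arm([
  [0,0,0,0,0,-0.02,0.075],
  [0,0,0,0,0,-0.06,0.07],
  [0,0,0,0,0,-0.1,0.07],
  [0,0,0,0,0,-0.15,0.07],
  [0,0,0,0,0,-0.15,0.07],
])

```text
time: 5.9
eef_pos: [0.4797, -0.3412, 0.1656]
tool_rot: [0.003, 1.0, 0.0, 0.005]
force: [2.0, -0.4, -0.5]
finger_gap: 0.819
```

```bash
python3 go.py .680 -.085 .16 21.6;python3 go.py .679 .086 .16 -26.8
```

```text
t 5.9 tcp [ 0.4797 -0.3412  0.1656] yaw 0.01 gap 0.819 F [ 2.  -0.4 -0.5]
turn [  0.43  -0.47 -21.59] shift [ 0.2002 -0.2562  0.006 ] dist 0.325 calls 1.3
t 5.9 tcp [ 0.4797 -0.3412  0.1656] yaw 0.01 gap 0.819 F [ 2.  -0.4 -0.5]
turn [ 0.2  -0.6  26.81] shift [ 0.1993 -0.4272  0.005 ] dist 0.471 calls 1.89
```

Call:
jog_arm([
  [0,0,-5,0.02,-0.025,0,0.0854],
  [0,0,-10,0.045,-0.056,0,0.0854],
  [0,0,-15,0.07,-0.088,0,0.0854],
  [0,0,-20,0.095,-0.119,0,0.0854],
  [0,0,-21.6,0.12,-0.15,0,0.0854],
])

```text
time: 6.4
eef_pos: [0.5975, -0.1878, 0.1588]
tool_rot: [0.0, 0.982, 0.189, 0.0]
force: [0.9, -0.5, 0.3]
finger_gap: 0.997
```

```bash
python3 go.py .680 -.085 .16 21.6
```

```text
t 6.4 tcp [ 0.5975 -0.1878  0.1588] yaw 21.81 gap 0.997 F [ 0.9 -0.5  0.3]
turn [ 0.   -0.01  0.21] shift [ 0.1148 -0.0647 -0.0012] dist 0.132 calls 0.53
```

Call:
jog_arm([
  [0,0,0,0.035,-0.02,0,0.0854],
  [0,0,0,0.075,-0.042,0,0.0854],
  [0,0,0,0.105,-0.06,0,0.0854],
  [0,0,0,0.115,-0.065,0,0.0854],
  [0,0,0,0.115,-0.065,0,0.0854],
])

```text
time: 6.9
eef_pos: [0.6803, -0.084, 0.1582]
tool_rot: [-0.0, 0.982, 0.189, -0.0]
force: [0.3, -0.6, -0.0]
finger_gap: 1.003
```

```bash
python3 - <<'E'
from station import r
from h import *
fs=[r.grab_frame(n) for n in("top","side")]
P=np.array([.679,-.085,.026]) ; 
for n,f in zip("ts",fs): print(n,proj(f,P))
cv2.imwrite("pics/s2.png",cv2.resize(fs[1]["image"][130:330,220:520,::-1],None,fx=2.6,fy=2.6))
cv2.imwrite("pics/t2.png",cv2.resize(fs[0]["image"][120:280,250:500,::-1],None,fx=3,fy=3))
E
python3 go.py .680 -.085 .004 21.6
```

```text
t [[344.93032128 162.85830446]]
s [[393.02071669 250.75837074]]
t 7.0 tcp [ 0.6788 -0.0879  0.1586] yaw 21.57 gap 1.001 F [ 0.   0.5 -0.1]
turn [ 0.05  0.08 -0.03] shift [ 0.0023 -0.0024  0.1546] dist 0.155 calls 0.62
```

View pics/s2.png

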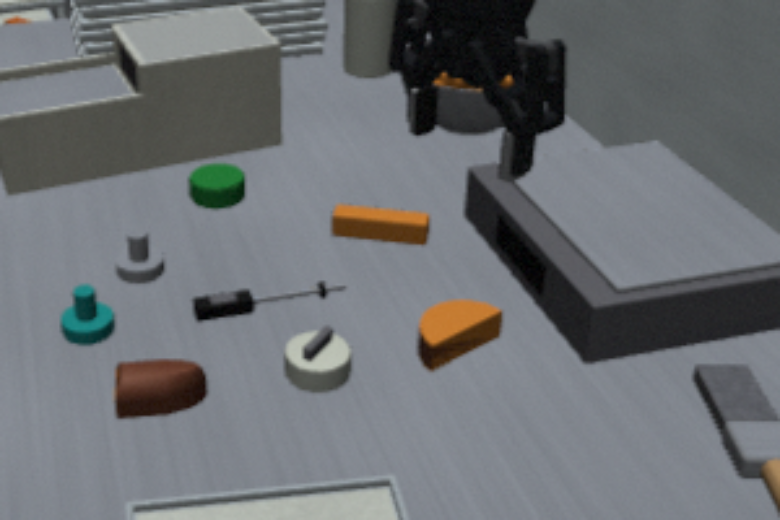

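View pics/t2.png

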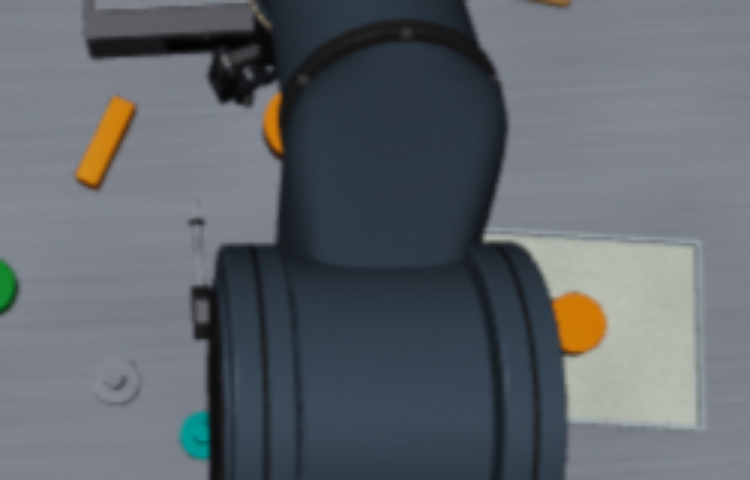

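Call:
jog_arm([
  [0,0,0,0,0,0.03,0.0854],
  [0,0,0,0,0,0.08,0.0854],
  [0,0,0,0,0,0.12,0.0854],
  [0,0,0,0,0,0.145,0.0854],
  [0,0,0,0,0,0.154,0.0854],
])

```text
time: 7.5
eef_pos: [0.6768, -0.0887, 0.0021]
tool_rot: [-0.0, 0.982, 0.186, -0.003]
force: [-0.9, -0.2, 0.5]
finger_gap: 0.998
```

Call:
jog_arm([
  [0,0,0,0,0,0,0.025],
  [0,0,0,0,0,0,0.025],
  [0,0,0,0,0,0,0.025],
  [0,0,0,0,0,0,0.025],
  [0,0,0,0,0,0,0.025],
])

```text
time: 8.0
eef_pos: [0.681, -0.0867, 0.0071]
tool_rot: [0.001, 0.982, 0.188, 0.002]
force: [-1.0, -1.5, 6.4]
finger_gap: 0.425
```

Call:
jog_arm([
  [0,0,0,0,0,0,0.025],
  [0,0,0,0,0,-0.03,0.025],
  [0,0,0,0,0,-0.08,0.025],
  [0,0,0,0,0,-0.13,0.025],
  [0,0,0,0,0,-0.13,0.025],
])

```text
time: 8.5
eef_pos: [0.6841, -0.0866, 0.1439]
tool_rot: [0.002, 0.982, 0.188, 0.007]
force: [1.2, -0.4, -0.8]
finger_gap: 0.423
```

```bash
python3 - <<'E'
from station import r
from h import *
f=r.grab_frame("side")
cv2.imwrite("pics/s3.png",cv2.resize(f["image"][130:330,220:520,::-1],None,fx=2.6,fy=2.6))
t=np.array([.477,-.3375]);Y=np.radians(-6.8);ey=np.array([-np.sin(Y),np.cos(Y)])
print(t-.083*ey,t+.08*ey)
E
python3 go.py .467 -.420 .14 -6.8
```

```text
[ 0.46717247 -0.41991614] [ 0.48647232 -0.25806276]
t 8.55 tcp [ 0.6823 -0.0865  0.1402] yaw 21.63 gap 0.426 F [ 0.7 -0.1 -2. ]
turn [ 0.11 -0.51 28.43] shift [-0.3231  0.2307 -0.0014] dist 0.397 calls 1.59
```

View pics/s3.png

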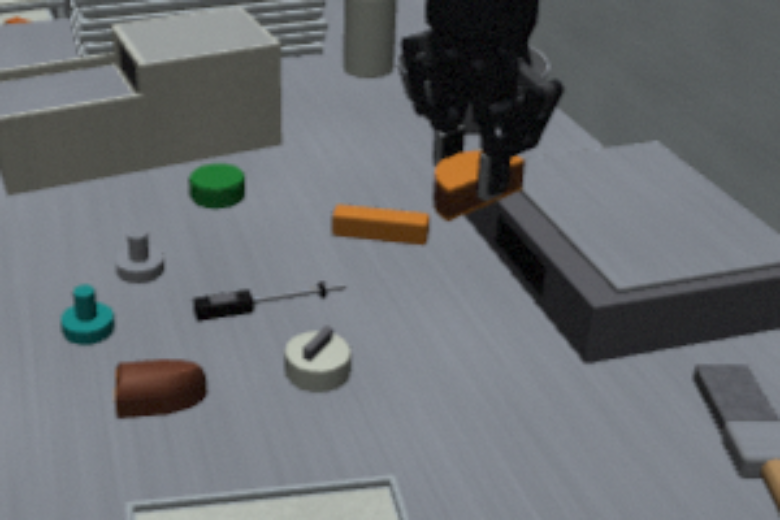

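Call:
jog_arm([
  [0,0,6,-0.025,0.018,0,0.025],
  [0,0,12,-0.063,0.045,0,0.025],
  [0,0,18,-0.101,0.072,0,0.025],
  [0,0,24,-0.139,0.1,0,0.025],
  [0,0,28.4,-0.177,0.127,0,0.025],
])

```text
time: 9.05
eef_pos: [0.5603, -0.2708, 0.1343]
tool_rot: [-0.0, 0.998, -0.061, -0.0]
force: [0.0, -1.0, -1.0]
finger_gap: 0.427
```

```bash
python3 go.py .467 -.420 .134 -6.8
```

```text
t 9.05 tcp [ 0.5603 -0.2708  0.1343] yaw -6.99 gap 0.427 F [ 0. -1. -1.]
turn [ 0.    0.05 -0.19] shift [-0.0744  0.1595  0.0004] dist 0.176 calls 0.7
```

Call:
jog_arm([
  [0,0,0,-0.021,0.044,0,0.025],
  [0,0,0,-0.042,0.088,0,0.025],
  [0,0,0,-0.061,0.132,0,0.025],
  [0,0,0,-0.072,0.154,0,0.025],
  [0,0,0,-0.0745,0.1595,0,0.025],
])

```text
time: 9.55
eef_pos: [0.4655, -0.4228, 0.1342]
tool_rot: [0.001, 0.998, -0.062, -0.001]
force: [0.4, -0.6, -1.0]
finger_gap: 0.421
```

Call:
jog_arm([
  [0,0,0,0,0,0.01,0.025],
  [0,0,0,0,0,0.05,0.025],
  [0,0,0,0,0,0.09,0.025],
  [0,0,0,0,0,0.11,0.025],
  [0,0,0,0,0,0.12,0.025],
])

```text
time: 10.05
eef_pos: [0.4694, -0.4157, 0.0117]
tool_rot: [-0.002, 0.998, -0.057, -0.001]
force: [0.0, 0.5, -0.2]
finger_gap: 0.424
```

```bash
python3 go.py .467 -.420 .011 -6.8
```

```text
t 10.05 tcp [ 0.4694 -0.4157  0.0117] yaw -6.59 gap 0.424 F [ 0.   0.5 -0.2]
turn [-0.2   0.18  0.21] shift [-0.0019  0.0045  0.0007] dist 0.005 calls 0.02
```

Call:
jog_arm([
  [0,0,0,0,0,0.003,0.025],
  [0,0,0,0,0,0.003,0.025],
  [0,0,0,0,0,0.003,0.025],
  [0,0,0,0,0,0.003,0.048],
  [0,0,0,0,0,0.003,0.048],
])

```text
time: 10.55
eef_pos: [0.4697, -0.4191, 0.0123]
tool_rot: [0.0, 0.998, -0.059, 0.0]
force: [0.6, -0.6, -1.2]
finger_gap: 0.564
```

Call:
jog_arm([
  [0,0,0,0,0,0.003,0.048],
  [0,0,0,0,0,-0.03,0.048],
  [0,0,0,0,0,-0.07,0.048],
  [0,0,0,0,0,-0.12,0.048],
  [0,0,0,0,0,-0.15,0.06],
])

```text
time: 11.05
eef_pos: [0.4699, -0.42, 0.1654]
tool_rot: [0.001, 0.998, -0.059, 0.001]
force: [0.8, 0.4, 0.6]
finger_gap: 0.696
```

```bash
python3 go.py .679 .086 .16 -26.8
```

```text
t 11.05 tcp [ 0.4699 -0.42    0.1654] yaw -6.78 gap 0.696 F [0.8 0.4 0.6]
turn [ 0.08 -0.19 20.02] shift [ 0.1479 -0.5271  0.0048] dist 0.547 calls 2.19
```

Call:
jog_arm([
  [0,0,4,0.01,-0.034,0,0.06],
  [0,0,8,0.023,-0.08,0,0.06],
  [0,0,12,0.036,-0.127,0,0.06],
  [0,0,16,0.049,-0.174,0,0.06],
  [0,0,20,0.062,-0.22,0,0.06],
])

```text
time: 11.55
eef_pos: [0.5572, -0.2061, 0.1619]
tool_rot: [-0.0, 0.972, -0.233, 0.0]
force: [1.2, 0.9, -0.1]
finger_gap: 0.702
```

```bash
python3 go.py .679 .086 .16 -26.8
```

```text
t 11.55 tcp [ 0.5572 -0.2061  0.1619] yaw -26.94 gap 0.702 F [ 1.2  0.9 -0.1]
turn [-0.02 -0.02 -0.14] shift [-0.0237 -0.3156  0.002 ] dist 0.316 calls 1.27
```

Call:
jog_arm([
  [0,0,0,-0.003,-0.045,0,0.06],
  [0,0,0,-0.007,-0.093,0,0.06],
  [0,0,0,-0.011,-0.14,0,0.06],
  [0,0,0,-0.014,-0.186,0,0.06],
  [0,0,0,-0.017,-0.226,0,0.06],
])

```text
time: 12.05
eef_pos: [0.6439, 0.0044, 0.1618]
tool_rot: [-0.0, 0.973, -0.231, 0.0]
force: [0.0, -0.7, 0.9]
finger_gap: 0.703
```

Call:
jog_arm([
  [0,0,0,-0.004,-0.04,0,0.06],
  [0,0,0,-0.006,-0.075,0,0.06],
  [0,0,0,-0.0065,-0.087,0,0.06],
  [0,0,0,-0.0065,-0.09,0,0.06],
  [0,0,0,-0.0065,-0.09,0,0.06],
])

```text
time: 12.55
eef_pos: [0.6778, 0.0836, 0.1616]
tool_rot: [0.001, 0.973, -0.232, -0.0]
force: [0.9, 0.2, 0.1]
finger_gap: 0.704
```

```bash
python3 go.py .679 .086 .006 -26.8
```

```text
t 12.55 tcp [0.6778 0.0836 0.1616] yaw -26.8 gap 0.704 F [0.9 0.2 0.1]
turn [ 0.06 -0.    0.  ] shift [ 0.     -0.0028  0.1556] dist 0.156 calls 0.62
```

Call:
jog_arm([
  [0,0,0,0,-0.002,0.03,0.06],
  [0,0,0,0,-0.002,0.08,0.06],
  [0,0,0,0,-0.002,0.12,0.06],
  [0,0,0,0,-0.002,0.145,0.06],
  [0,0,0,0,-0.002,0.154,0.06],
])

```text
time: 13.05
eef_pos: [0.6768, 0.0837, 0.0052]
tool_rot: [0.001, 0.973, -0.233, -0.002]
force: [0.3, -0.1, 0.1]
finger_gap: 0.702
```

Call:
jog_arm([
  [0,0,0,0,0,0,0.015],
  [0,0,0,0,0,0,0.015],
  [0,0,0,0,0,0,0.015],
  [0,0,0,0,0,0,0.015],
  [0,0,0,0,0,0,0.015],
])

```text
time: 13.55
eef_pos: [0.6803, 0.0863, 0.0101]
tool_rot: [-0.0, 0.973, -0.232, 0.002]
force: [-0.2, -1.3, 8.7]
finger_gap: 0.26
```

Call:
jog_arm([
  [0,0,0,0,0,0,0.015],
  [0,0,0,0,0,-0.03,0.015],
  [0,0,0,0,0,-0.08,0.015],
  [0,0,0,0,0,-0.13,0.015],
  [0,0,0,0,0,-0.13,0.015],
])

```text
time: 14.05
eef_pos: [0.6832, 0.0868, 0.1467]
tool_rot: [-0.003, 0.973, -0.232, 0.006]
force: [1.5, -0.7, -1.5]
finger_gap: 0.267
```

```bash
python3 - <<'E'
from station import r
from h import *
f=r.grab_frame("side")
cv2.imwrite("pics/s4.png",cv2.resize(f["image"][130:400,220:520,::-1],None,fx=2.2,fy=2.2))
E
python3 go.py .4865 -.258 .14 -6.8
```

```text
t 14.1 tcp [0.6814 0.0868 0.143 ] yaw -26.77 gap 0.261 F [ 0.9  0.6 -0.9]
turn [ -0.23  -0.45 -19.96] shift [-0.0188  0.3957  0.0008] dist 0.396 calls 1.58
```

View pics/s4.png

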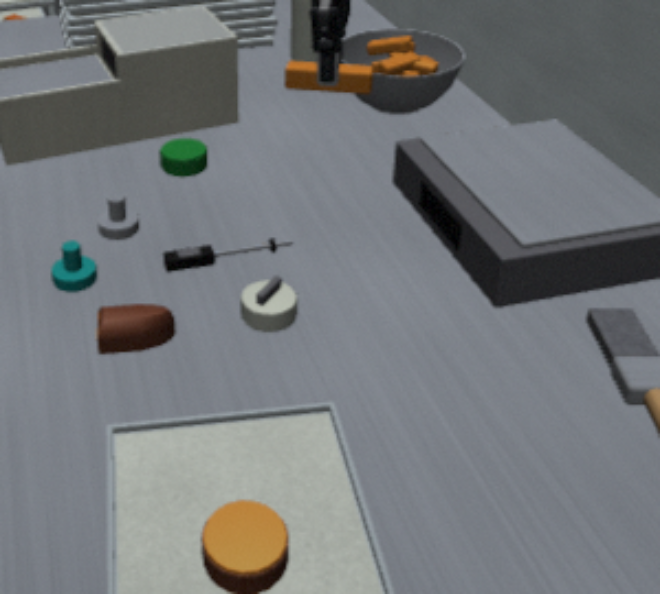

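```bash
cat > tr.py <<'E'
from station import r
from h import *
import sys
f=r.grab_frame("top")
cv2.imwrite("pics/%s.png"%sys.argv[1],cv2.resize(f["image"][140:310,260:510,::-1],None,fx=3,fy=3))
im=f["image"];hsv=cv2.cvtColor(im,cv2.COLOR_RGB2HSV);H,S,V=[hsv[...,i].astype(int) for i in range(3)]
Y=np.radians(-6.8);t=np.array([.477,-.3375]);Rt=np.array([[np.cos(Y),np.sin(Y)],[-np.sin(Y),np.cos(Y)]])
for i,s,c,mm in blobs((S>120)&(H>11)&(H<25)&(V>115),60):
    if not(260<c[0]<500 and 140<c[1]<310):continue
    ct=max(cv2.findContours(mm.astype(np.uint8),0,1)[0],key=cv2.contourArea)[:,0].astype(float)
    P=ray(f,ct,0.029)[:,:2]*1000
    (cx,cy),(w,h),a=cv2.minAreaRect(P.astype(np.float32)); b=cv2.boxPoints(((cx,cy),(w,h),a))
    e=max([b[1]-b[0],b[2]-b[1]],key=np.linalg.norm)
    print(c.round(1),"rect",np.round([cx,cy,w,h,np.degrees(np.arctan2(e[1],e[0]))],1),"cen",ray(f,c,.029)[0].round(4),"tray frame",(Rt@(np.array([cx,cy])/1000-t)).round(4))
E
python3 tr.py t5
```

```text
[471.5 228.7] rect [ 469.8 -417.3   35.8   73.2   -7.8] cen [ 0.4691 -0.4201  0.029 ] tray frame [ 0.0023 -0.0801]
[441.4 227.3] rect [ 477.3 -337.9   52.4   53.7   -6.5] cen [ 0.4777 -0.3376  0.029 ] tray frame [ 0.0004 -0.0004]
```

View pics/t5.png

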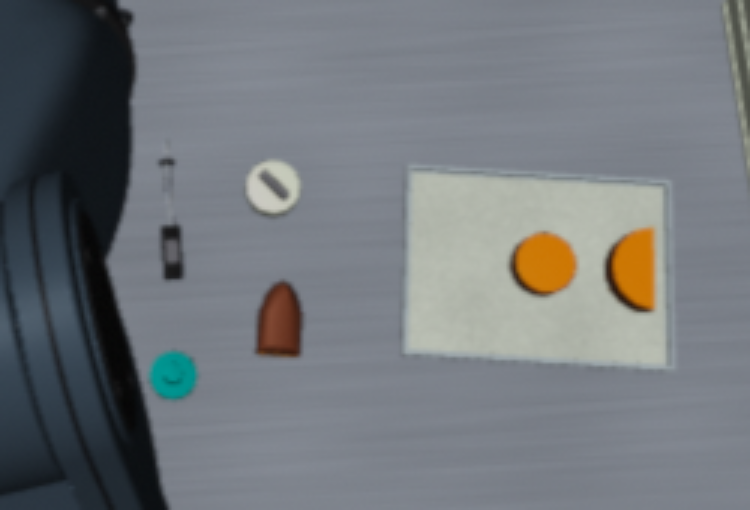

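Call:
jog_arm([
  [0,0,-5,-0.002,0.03,0,0.015],
  [0,0,-10,-0.004,0.075,0,0.015],
  [0,0,-15,-0.006,0.12,0,0.015],
  [0,0,-20,-0.008,0.165,0,0.015],
  [0,0,-20,-0.0095,0.21,0,0.015],
])

```text
time: 14.65
eef_pos: [0.5737, -0.0978, 0.1366]
tool_rot: [-0.0, 0.998, -0.057, -0.001]
force: [0.0, -0.6, -0.4]
finger_gap: 0.262
```

```bash
python3 go.py .4865 -.258 .14 -6.8
```

```text
t 14.65 tcp [ 0.5737 -0.0978  0.1366] yaw -6.55 gap 0.262 F [ 0.  -0.6 -0.4]
turn [-0.    0.14  0.25] shift [-0.0684  0.1691 -0.0033] dist 0.182 calls 0.73
```

Call:
jog_arm([
  [0,0,0,-0.018,0.044,0,0.015],
  [0,0,0,-0.036,0.088,0,0.015],
  [0,0,0,-0.054,0.134,0,0.015],
  [0,0,0,-0.066,0.162,0,0.015],
  [0,0,0,-0.0685,0.169,0,0.015],
])

```text
time: 15.15
eef_pos: [0.4843, -0.2602, 0.1368]
tool_rot: [0.0, 0.998, -0.062, -0.002]
force: [0.2, -0.1, -1.1]
finger_gap: 0.265
```

Call:
jog_arm([
  [0,0,0,0,0,0.01,0.015],
  [0,0,0,0,0,0.05,0.015],
  [0,0,0,0,0,0.09,0.015],
  [0,0,0,0,0,0.11,0.015],
  [0,0,0,0,0,0.12,0.015],
])

```text
time: 15.65
eef_pos: [0.4874, -0.2535, 0.0147]
tool_rot: [-0.001, 0.998, -0.058, -0.002]
force: [0.3, -0.1, -0.1]
finger_gap: 0.264
```

Call:
jog_arm([
  [0,0,0,0,0,0.002,0.015],
  [0,0,0,0,0,0.002,0.015],
  [0,0,0,0,0,0.002,0.015],
  [0,0,0,0,0,0.002,0.015],
  [0,0,0,0,0,0.002,0.015],
])

```text
time: 16.15
eef_pos: [0.4883, -0.2565, 0.0164]
tool_rot: [0.0, 0.998, -0.059, 0.001]
force: [0.6, -0.3, -0.4]
finger_gap: 0.266
```

Call:
jog_arm([
  [0,0,0,0,0,0.0025,0.015],
  [0,0,0,0,0,0.0025,0.015],
  [0,0,0,0,0,0.0025,0.036],
  [0,0,0,0,0,0.0025,0.036],
  [0,0,0,0,0,0.0025,0.036],
])

```text
time: 16.65
eef_pos: [0.4879, -0.2564, 0.0133]
tool_rot: [-0.0, 0.998, -0.059, -0.0]
force: [0.5, 0.6, -0.9]
finger_gap: 0.423
```

Call:
jog_arm([
  [0,0,0,0,0,-0.02,0.036],
  [0,0,0,0,0,-0.06,0.036],
  [0,0,0,0,0,-0.1,0.036],
  [0,0,0,0,0,-0.14,0.05],
  [0,0,0,0,0,-0.15,0.065],
])

```text
time: 17.15
eef_pos: [0.4896, -0.2574, 0.1675]
tool_rot: [0.001, 0.998, -0.059, 0.003]
force: [0.4, -1.1, -0.9]
finger_gap: 0.741
```

```bash
python3 go.py .430 -.0905 .16 -2.5; python3 tr.py t6
```

```text
t 17.15 tcp [ 0.4896 -0.2574  0.1675] yaw -6.78 gap 0.741 F [ 0.4 -1.1 -0.9]
turn [ 0.12 -0.33 -4.28] shift [-0.0789 -0.1587  0.0067] dist 0.177 calls 0.71
[411.  229.5] rect [ 478.2 -252.1   24.6   73.3   -6. ] cen [ 0.4763 -0.2533  0.029 ] tray frame [-0.0089  0.0849]
[438.  228.4] rect [ 474.5 -326.4   30.4   44.9   -6.8] cen [ 0.4752 -0.3279  0.029 ] tray frame [-0.0038  0.0107]
```

View pics/t6.png

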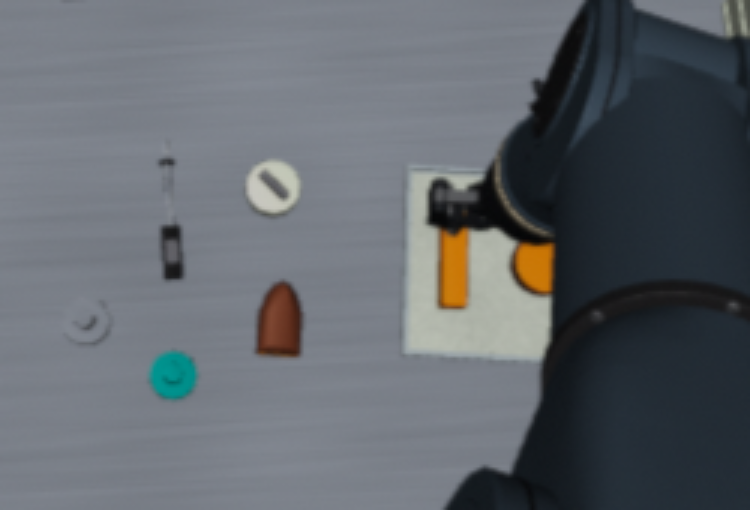

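```bash
python3 - <<'E'
from station import r
from h import *
f=r.grab_frame("top")
pk=np.array([[486,494],[546,498],[520,396]])/4.2+[230,140]
a=ray(f,pk,0.008)[:,:2];print(a)
b=a[:2].mean(0);d=a[2]-b;print("len",np.linalg.norm(d),"ang",np.degrees(np.arctan2(d[1],d[0])),"mid",(b+a[2])/2)
d=a[0]-a[1];print(np.degrees(np.arctan2(-d[0],d[1])))
pk=np.array([[248,449]])/4.2+[230,140];print("weight",ray(f,pk,.012))
cv2.imwrite("pics/w.png",cv2.resize(f["image"][228:268,270:310,::-1],None,fx=14,fy=14,interpolation=cv2.INTER_CUBIC))
E
python3 go.py .430 -.0905 .16 -2.5
```

```text
[[ 0.4115235  -0.06980179]
 [ 0.40666452 -0.10900139]
 [ 0.47501821 -0.0968608 ]]
len 0.0663448522822224 ang -6.455462782640907 mid [ 0.44205611 -0.09313119]
-7.066054275887721
weight [[0.44955148 0.08492881 0.012     ]]
t 17.25 tcp [ 0.4888 -0.2569  0.165 ] yaw -6.77 gap 0.761 F [ 0.1 -0.4 -0.8]
turn [ 0.07 -0.19 -4.27] shift [-0.078  -0.1583  0.0046] dist 0.177 calls 0.71
```

View pics/w.png

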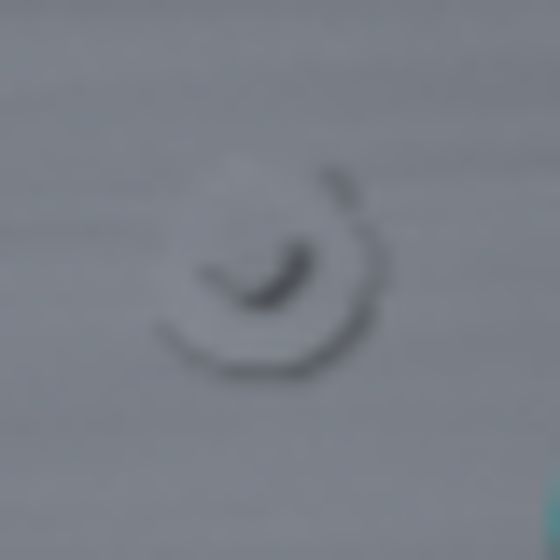

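Call:
jog_arm([
  [0,0,0,-0.018,-0.04,0,0.075],
  [0,0,0,-0.038,-0.083,0,0.075],
  [0,0,0,-0.056,-0.122,0,0.075],
  [0,0,0,-0.07,-0.152,0,0.075],
  [0,0,0,-0.0735,-0.159,0,0.075],
])

```text
time: 17.75
eef_pos: [0.4314, -0.0863, 0.1619]
tool_rot: [-0.001, 0.998, -0.057, -0.002]
force: [-0.7, 0.4, -0.9]
finger_gap: 0.877
```

```bash
python3 - <<'E'
from station import r
from h import *
f=r.grab_frame("side")
cv2.imwrite("pics/s7.png",cv2.resize(f["image"][130:400,180:480,::-1],None,fx=2.2,fy=2.2))
E
python3 go.py .434 -.0905 .007 -6.5
```

```text
t 17.8 tcp [ 0.4319 -0.0869  0.1621] yaw -6.53 gap 0.88 F [-0.5  1.6 -1.4]
turn [-0.05  0.19 -0.03] shift [0.003  0.0034 0.1551] dist 0.155 calls 0.62
```

View pics/s7.png

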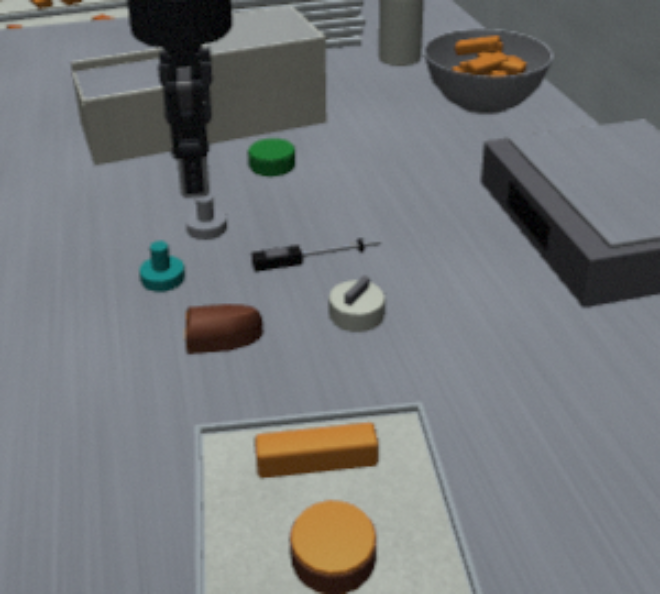

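Call:
jog_arm([
  [0,0,0,0,0,0.03,0.075],
  [0,0,0,0,0,0.08,0.075],
  [0,0,0,0,0,0.12,0.075],
  [0,0,0,0,0,0.145,0.075],
  [0,0,0,0,0,0.154,0.075],
])

```text
time: 18.3
eef_pos: [0.432, -0.0907, 0.0063]
tool_rot: [0.0, 0.998, -0.059, -0.002]
force: [0.9, -0.8, 0.1]
finger_gap: 0.878
```

Call:
jog_arm([
  [0,0,0,0,0,0,0.075],
  [0,0,0,0,0,0,0.028],
  [0,0,0,0,0,0,0.028],
  [0,0,0,0,0,0,0.028],
  [0,0,0,0,0,0,0.028],
])

```text
time: 18.8
eef_pos: [0.4345, -0.0901, 0.0109]
tool_rot: [0.0, 0.998, -0.059, 0.001]
force: [-1.8, 0.2, 9.9]
finger_gap: 0.438
```

Call:
jog_arm([
  [0,0,0,0,0,0,0.028],
  [0,0,0,0,0,-0.03,0.028],
  [0,0,0,0,0,-0.08,0.028],
  [0,0,0,0,0,-0.13,0.028],
  [0,0,0,0,0,-0.15,0.028],
])

```text
time: 19.3
eef_pos: [0.4352, -0.0902, 0.1644]
tool_rot: [0.0, 0.998, -0.059, 0.004]
force: [0.2, 0.6, -2.0]
finger_gap: 0.436
```

```bash
python3 - <<'E'
from station import r
from h import *
f=r.grab_frame("side")
cv2.imwrite("pics/s8.png",cv2.resize(f["image"][80:350,180:480,::-1],None,fx=2.2,fy=2.2))
Y=np.radians(6.4);o=np.array([.477,.344]);ex=np.array([np.cos(Y),np.sin(Y)])
for d in(-.078,-.095,-.07,-.016): print(d,o+d*ex)
E
python3 go.py .3995 .3353 .2 6.4
```

```text
-0.078 [0.3994861  0.33530542]
-0.095 [0.38259205 0.33341045]
-0.07 [0.40743625 0.33619717]
-0.016 [0.46109971 0.3422165 ]
t 19.35 tcp [ 0.436  -0.0903  0.1656] yaw -6.78 gap 0.441 F [1. 0. 2.]
turn [  0.06  -0.53 -13.18] shift [-0.0862 -0.4183 -0.0351] dist 0.429 calls 1.71
```

View pics/s8.png

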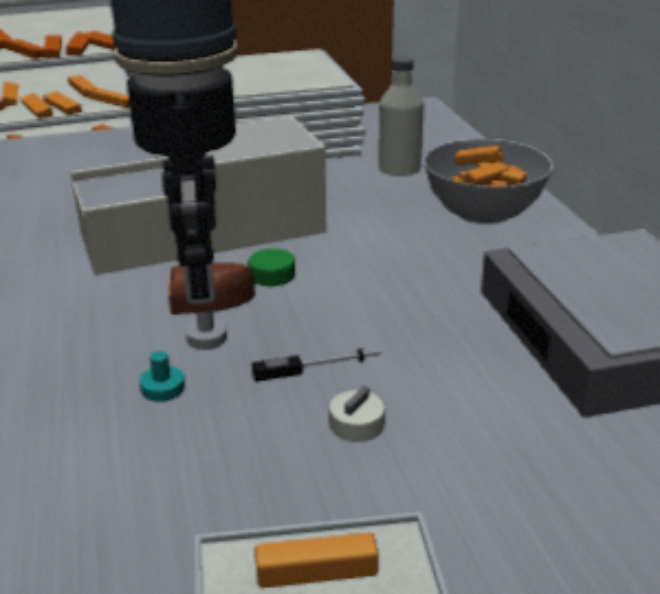

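Call:
jog_arm([
  [0,0,-2,0.006,-0.03,-0.01,0.028],
  [0,0,-4,0.012,-0.07,-0.02,0.028],
  [0,0,-6,0.015,-0.11,-0.03,0.028],
  [0,0,-8,0.015,-0.145,-0.035,0.028],
  [0,0,-10,0.015,-0.173,-0.035,0.028],
])

```text
time: 19.85
eef_pos: [0.4693, 0.0825, 0.1959]
tool_rot: [-0.0, 1.0, 0.03, 0.001]
force: [0.9, 0.6, -0.4]
finger_gap: 0.44
```

```bash
python3 go.py .3995 .3353 .2 6.4
```

```text
t 19.85 tcp [0.4693 0.0825 0.1959] yaw 3.41 gap 0.44 F [ 0.9  0.6 -0.4]
turn [-0.05 -0.16 -2.99] shift [-0.0546 -0.2565 -0.0041] dist 0.262 calls 1.05
```

Call:
jog_arm([
  [0,0,-1,-0.009,-0.045,0,0.028],
  [0,0,-2,-0.019,-0.092,0,0.028],
  [0,0,-3,-0.029,-0.139,0,0.028],
  [0,0,-3,-0.038,-0.185,0,0.028],
  [0,0,-3,-0.046,-0.22,0,0.028],
])

```text
time: 20.35
eef_pos: [0.4093, 0.3001, 0.1952]
tool_rot: [-0.001, 0.998, 0.055, 0.001]
force: [0.9, 0.7, -0.6]
finger_gap: 0.44
```

Call:
jog_arm([
  [0,0,0,-0.008,-0.025,0,0.028],
  [0,0,0,-0.008,-0.035,0,0.028],
  [0,0,0,-0.008,-0.035,0,0.028],
  [0,0,0,-0.008,-0.035,0,0.028],
  [0,0,0,-0.008,-0.035,0,0.028],
])

```text
time: 20.85
eef_pos: [0.3996, 0.3293, 0.1945]
tool_rot: [0.0, 0.999, 0.053, 0.0]
force: [0.5, -0.7, 0.0]
finger_gap: 0.443
```

```bash
python3 - <<'E'
from station import r
from h import *
f=r.grab_frame("side")
cv2.imwrite("pics/s9.png",cv2.resize(f["image"][60:250,150:400,::-1],None,fx=3,fy=3))
f=r.grab_frame("top")
cv2.imwrite("pics/t9.png",cv2.resize(f["image"][160:330,130:330,::-1],None,fx=3.5,fy=3.5))
E
python3 go.py .3995 .3353 .088 6.4
```

```text
t 20.95 tcp [0.3995 0.3298 0.1945] yaw 6.11 gap 0.444 F [-0.1 -0.6 -1.1]
turn [ 0.02 -0.01 -0.29] shift [ 0.0005 -0.0055  0.1065] dist 0.107 calls 0.43
```

View pics/s9.png

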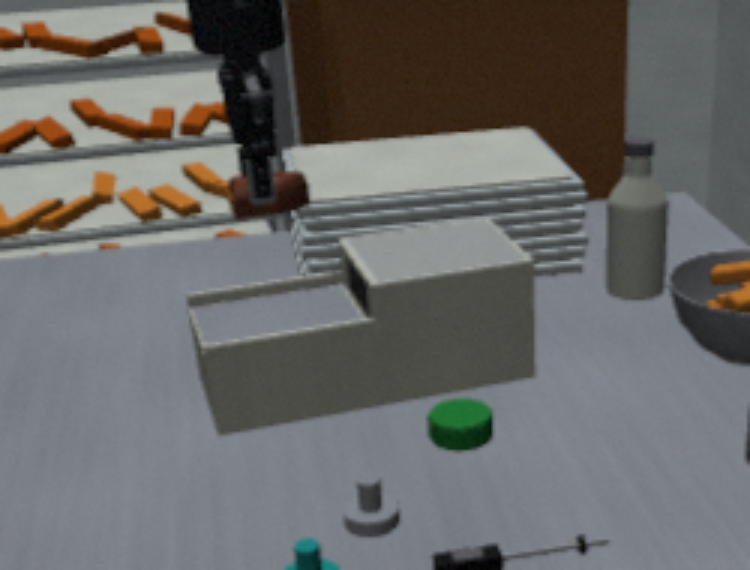

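View pics/t9.png

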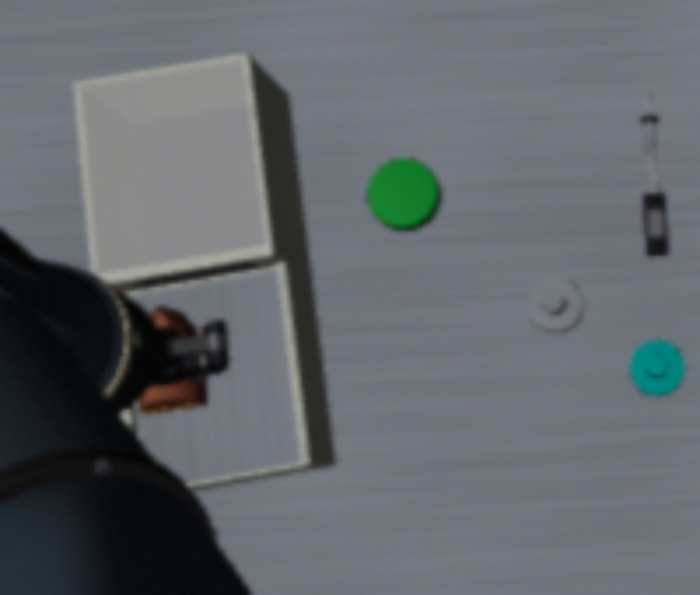

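Call:
jog_arm([
  [0,0,0,0.0,-0.0055,0.02,0.028],
  [0,0,0,0,-0.0055,0.055,0.028],
  [0,0,0,0,-0.0055,0.085,0.028],
  [0,0,0,0,-0.0055,0.1,0.028],
  [0,0,0,0,-0.0055,0.104,0.028],
])

```text
time: 21.45
eef_pos: [0.3979, 0.3352, 0.0888]
tool_rot: [0.001, 0.999, 0.054, -0.001]
force: [-0.6, -0.2, 0.2]
finger_gap: 0.44
```

Call:
jog_arm([
  [0,0,0,0,0,0,0.028],
  [0,0,0,0,0,0.003,0.028],
  [0,0,0,0,0,0.003,0.028],
  [0,0,0,0,0,0.003,0.058],
  [0,0,0,0,0,0.003,0.058],
])

```text
time: 21.95
eef_pos: [0.3985, 0.3368, 0.0879]
tool_rot: [-0.0, 0.999, 0.054, 0.0]
force: [0.6, 0.3, -0.3]
finger_gap: 0.678
```

Call:
jog_arm([
  [0,0,0,0,0,0.003,0.058],
  [0,0,0,0,0,-0.02,0.058],
  [0,0,0,0,0,-0.06,0.058],
  [0,0,0,-0.03,0,-0.07,0.02],
  [0,0,0,-0.045,0,-0.07,0.0],
])

```text
time: 22.45
eef_pos: [0.3525, 0.3321, 0.1587]
tool_rot: [-0.001, 0.999, 0.055, 0.001]
force: [0.1, -0.9, -0.6]
finger_gap: 0.349
```

```bash
python3 - <<'E'
from station import r
from h import *
f=r.grab_frame("side")
cv2.imwrite("pics/s10.png",cv2.resize(f["image"][60:250,150:400,::-1],None,fx=3,fy=3))
f=r.grab_frame("top")
cv2.imwrite("pics/t10.png",cv2.resize(f["image"][160:330,130:330,::-1],None,fx=3.5,fy=3.5))
E
python3 go.py .3546 .3303 .095 6.4
```

```text
t 22.55 tcp [0.3513 0.3314 0.1571] yaw 6.38 gap 0.175 F [ 0.8  0.2 -0.9]
turn [ 0.03  0.06 -0.02] shift [0.0032 0.0014 0.0621] dist 0.062 calls 0.25
```

View pics/s10.png

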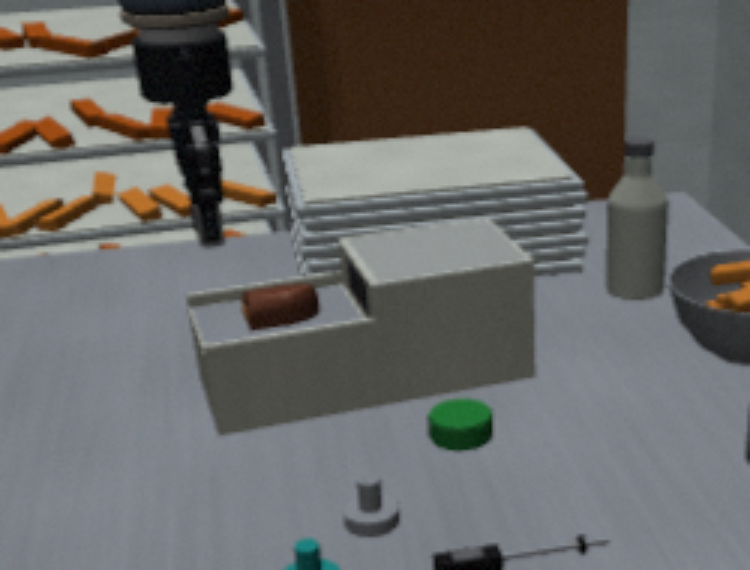

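View pics/t10.png

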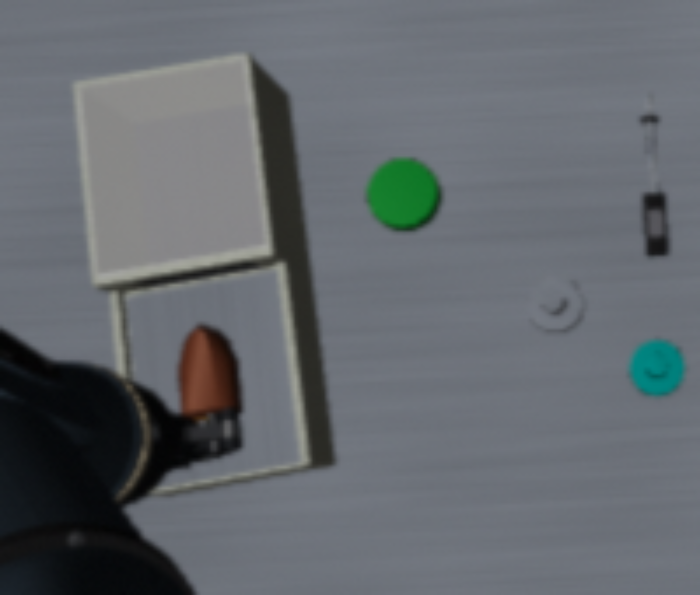

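Call:
jog_arm([
  [0,0,0,0,0.001,0.03,0],
  [0,0,0,0,0.001,0.055,0],
  [0,0,0,0,0.001,0.064,0],
  [0,0,0,0,0.001,0.064,0],
  [0,0,0,0,0.001,0.064,0],
])

```text
time: 23.05
eef_pos: [0.3539, 0.3308, 0.0935]
tool_rot: [0.0, 0.999, 0.054, -0.0]
force: [-0.5, 0.3, 0.4]
finger_gap: -0.001
```

Call:
jog_arm([
  [0,0,0,0.01,0,0,0],
  [0,0,0,0.022,0,0,0],
  [0,0,0,0.036,0,0,0],
  [0,0,0,0.05,0,0,0],
  [0,0,0,0.06,0,0,0],
])

```text
time: 23.55
eef_pos: [0.4151, 0.3372, 0.0936]
tool_rot: [-0.0, 0.999, 0.054, 0.0]
force: [-4.4, -0.2, 3.9]
finger_gap: -0.003
```

```bash
python3 - <<'E'
from station import r
from h import *
f=r.grab_frame("side")
cv2.imwrite("pics/s11.png",cv2.resize(f["image"][60:250,150:400,::-1],None,fx=3,fy=3))
E
python3 go.py .457 .3418 .093 6.4
```

```text
t 23.6 tcp [0.4163 0.3373 0.0935] yaw 6.13 gap -0.0 F [1.5 0.7 0.1]
turn [-0.03 -0.08 -0.27] shift [ 0.0409 -0.0001  0.0006] dist 0.041 calls 0.16
```

View pics/s11.png

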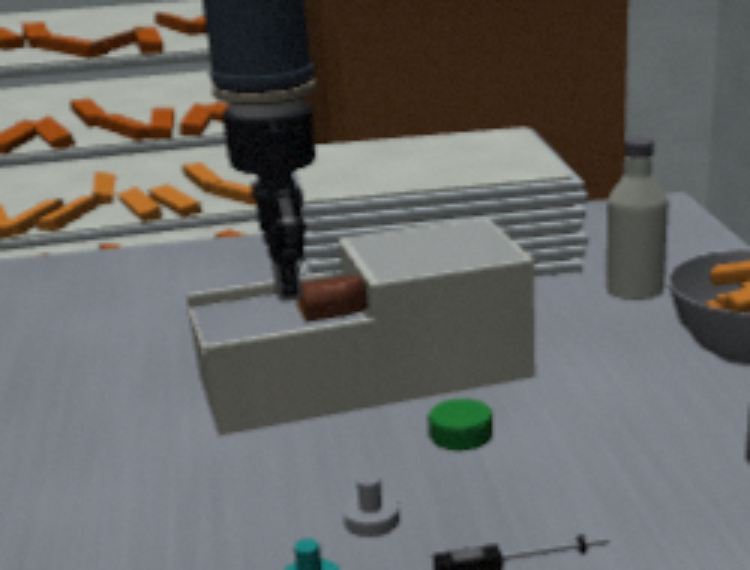

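Call:
jog_arm([
  [0,0,0,0.01,0,0,0],
  [0,0,0,0.02,0,0,0],
  [0,0,0,0.03,0,0,0],
  [0,0,0,0.038,0,0,0],
  [0,0,0,0.043,0,0,0],
])

```text
time: 24.1
eef_pos: [0.4572, 0.3419, 0.0933]
tool_rot: [-0.0, 0.999, 0.054, 0.0]
force: [0.1, 0.6, -0.1]
finger_gap: -0.001
```

```bash
python3 - <<'E'
from station import r
from h import *
f=r.grab_frame("side")
cv2.imwrite("pics/s12.png",cv2.resize(f["image"][60:250,150:400,::-1],None,fx=3,fy=3))
f=r.grab_frame("top")
cv2.imwrite("pics/t12.png",cv2.resize(f["image"][160:330,130:330,::-1],None,fx=3.5,fy=3.5))
E
python3 go.py .457 .3418 .093 6.4
```

```text
t 24.2 tcp [0.4569 0.3418 0.0933] yaw 6.19 gap 0.001 F [ 0.7  0.4 -0.7]
turn [-0.   -0.03 -0.21] shift [0.0001 0.     0.0003] dist 0.0 calls 0.0
```

View pics/s12.png

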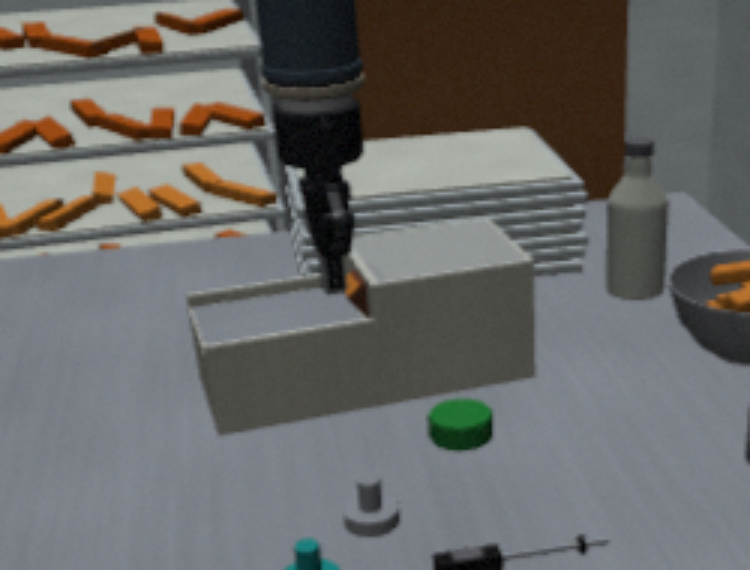

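View pics/t12.png

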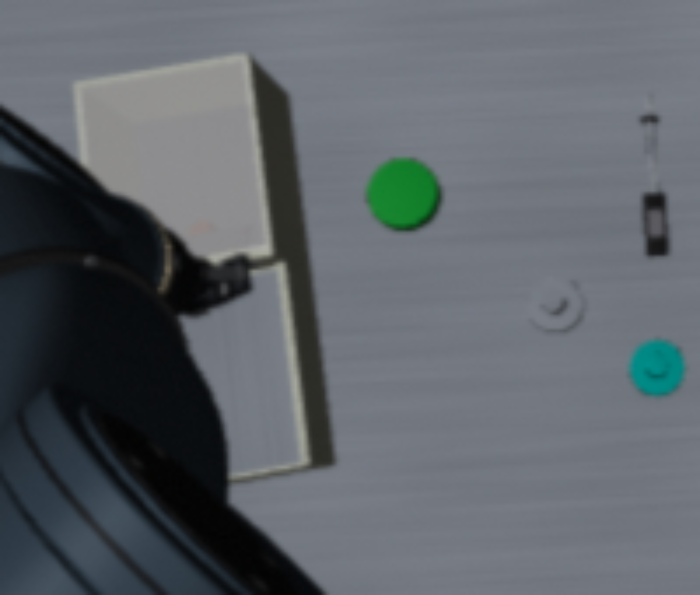

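Call:
jog_arm([
  [0,0,0,0.003,0,0,0],
  [0,0,0,0.005,0,0,0],
  [0,0,0,0.005,0,0,0],
  [0,0,0,0.005,0,0,0],
  [0,0,0,0.005,0,0,0],
])

```text
time: 24.7
eef_pos: [0.4608, 0.3425, 0.0934]
tool_rot: [0.0, 0.999, 0.055, -0.0]
force: [-0.2, 0.3, 0.1]
finger_gap: 0.001
```

```bash
python3 - <<'E'
from station import r
from h import *
f=r.grab_frame("side")
cv2.imwrite("pics/s13.png",cv2.resize(f["image"][60:250,150:400,::-1],None,fx=3,fy=3))
E
```

```text
(no output)
```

View pics/s13.png

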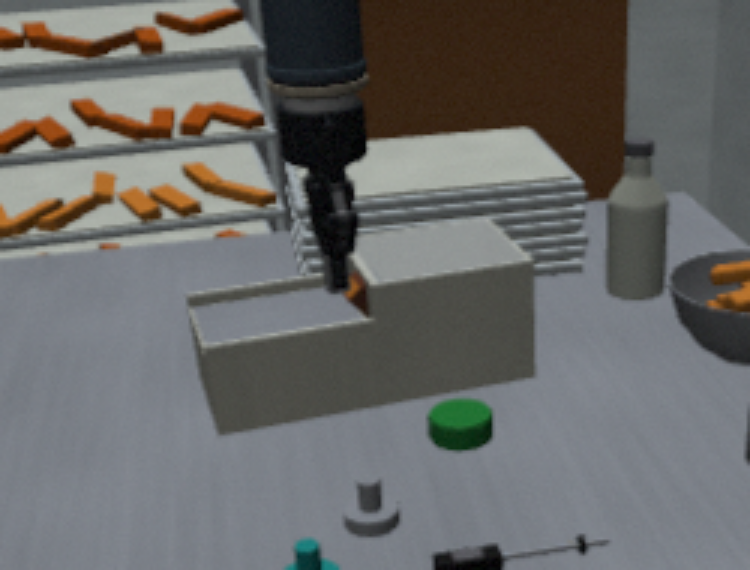

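```bash
python3 - <<'E'
from station import r
from h import *
f=r.grab_frame("side")
cv2.imwrite("pics/s14.png",cv2.resize(f["image"][130:180,230:300,::-1],None,fx=10,fy=10,interpolation=cv2.INTER_CUBIC))
Y=np.radians(6.4);o=np.array([.477,.344]);R=np.array([[np.cos(Y),-np.sin(Y)],[np.sin(Y),np.cos(Y)]])
for x,y,z in[(0,-.061,.12),(0,-.046,.114),(0,.046,.114),(0,-.046,.075),(0,.046,.075),(-.016,0,.093),(0,0,.075)]:
    p=np.r_[o+R@[x,y],z]; print((x,y,z),((proj(f,p)[0]-[230,130])*10).round())
E
```

```text
(0, -0.061, 0.12) [426. 242.]
(0, -0.046, 0.114) [415. 243.]
(0, 0.046, 0.114) [338. 131.]
(0, -0.046, 0.075) [426. 376.]
(0, 0.046, 0.075) [350. 257.]
(-0.016, 0, 0.093) [326. 264.]
(0, 0, 0.075) [387. 314.]
```

View pics/s14.png

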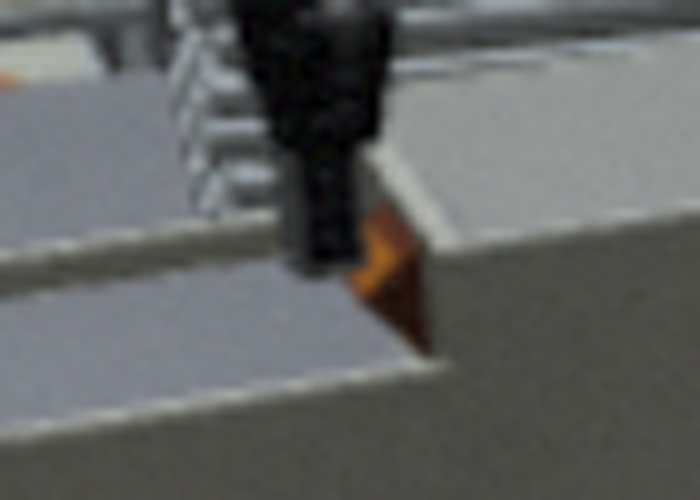

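Call:
jog_arm([
  [0,0,0,-0.02,0,0,0],
  [0,0,0,-0.03,0,0,0],
  [0,0,0,-0.03,0,0,0],
  [0,0,0,-0.03,0,0,0],
  [0,0,0,-0.03,0,0,0],
])

```text
time: 25.3
eef_pos: [0.4319, 0.3393, 0.0935]
tool_rot: [-0.0, 0.999, 0.054, 0.0]
force: [0.2, -0.5, -0.4]
finger_gap: -0.001
```

```bash
python3 - <<'E'
from station import r
from h import *
f=r.grab_frame("side")
cv2.imwrite("pics/s15.png",cv2.resize(f["image"][130:180,230:300,::-1],None,fx=10,fy=10,interpolation=cv2.INTER_CUBIC))
E
```

```text
(no output)
```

View pics/s15.png

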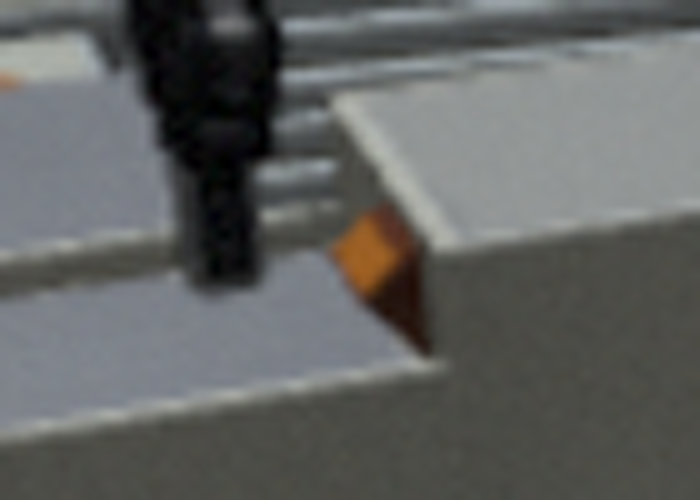

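Call:
jog_arm([
  [0,6,0,0,0,0.003,0],
  [0,12,0,0,0,0.006,0],
  [0,18,0,0,0,0.009,0],
  [0,20,0,0,0,0.011,0],
  [0,20,0,0,0,0.011,0],
])

```text
time: 25.85
eef_pos: [0.4283, 0.3383, 0.0814]
tool_rot: [-0.007, 0.983, 0.056, 0.173]
force: [0.2, 0.7, 0.6]
finger_gap: -0.002
```

Call:
jog_arm([
  [0,0,0,0.0094,0,0.0034,0],
  [0,0,0,0.0188,0,0.0068,0],
  [0,0,0,0.0282,0,0.0103,0],
  [0,0,0,0.0338,0,0.0123,0],
  [0,0,0,0.0338,0,0.0123,0],
])

```text
time: 26.35
eef_pos: [0.469, 0.3424, 0.0827]
tool_rot: [-0.01, 0.983, 0.052, 0.174]
force: [0.3, 0.3, -0.0]
finger_gap: 0.003
```

```bash
python3 - <<'E'
from station import r
from h import *
f=r.grab_frame("side")
cv2.imwrite("pics/s16.png",cv2.resize(f["image"][130:180,230:300,::-1],None,fx=10,fy=10,interpolation=cv2.INTER_CUBIC))
E
```

```text
(no output)
```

View pics/s16.png

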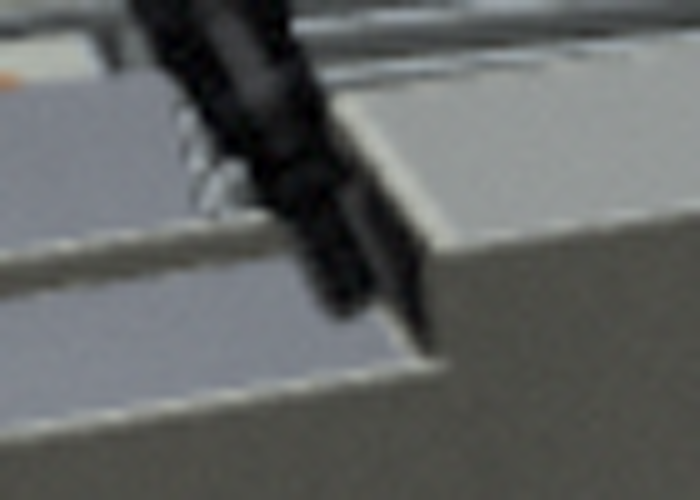

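The tip has gone in. The flap looks shut behind it; retract, level the tool and check.

Call:
jog_arm([
  [0,0,0,-0.0282,0,-0.0103,0],
  [0,0,0,-0.0376,0,-0.0137,0],
  [0,0,0,-0.047,0,-0.037,0],
  [0,-6,0,-0.047,0,-0.08,0],
  [0,-12,0,-0.047,0,-0.12,0],
])

```text
time: 26.9
eef_pos: [0.3894, 0.3346, 0.1541]
tool_rot: [-0.0, 0.994, 0.055, 0.092]
force: [1.7, -0.9, -1.1]
finger_gap: 0.004
```

```bash
python3 go.py .4495 .085 .2 0
```

```text
t 26.9 tcp [0.3894 0.3346 0.1541] yaw 6.35 gap 0.004 F [ 1.7 -0.9 -1.1]
turn [ -0.06 -10.52   6.29] shift [ 0.0399  0.2551 -0.0369] dist 0.261 calls 1.04
```

Call:
jog_arm([
  [0,-4,3,0.01,0.03,-0.02,0.02],
  [0,-8,6,0.02,0.07,-0.03,0.04],
  [0,-9,6.3,0.03,0.11,-0.035,0.04],
  [0,-9,6.3,0.035,0.15,-0.035,0.04],
  [0,-9,6.3,0.038,0.18,-0.035,0.04],
])

```text
time: 27.4
eef_pos: [0.4429, 0.1547, 0.1968]
tool_rot: [-0.003, 1.0, -0.005, 0.016]
force: [0.7, 0.1, -0.7]
finger_gap: 0.467
```

```bash
python3 go.py .4495 .085 .2 0;  python3 - <<'E'
from station import r
from h import *
f=r.grab_frame("side")
cv2.imwrite("pics/s17.png",cv2.resize(f["image"][130:180,230:300,::-1],None,fx=10,fy=10,interpolation=cv2.INTER_CUBIC))
f=r.grab_frame("top")
cv2.imwrite("pics/t17.png",cv2.resize(f["image"][160:330,130:330,::-1],None,fx=3.5,fy=3.5))
E
```

```text
t 27.4 tcp [0.4429 0.1547 0.1968] yaw -0.63 gap 0.467 F [ 0.7  0.1 -0.7]
turn [-0.29 -1.82 -0.63] shift [ 0.0075  0.0696 -0.0033] dist 0.07 calls 0.28
```

View pics/s17.png

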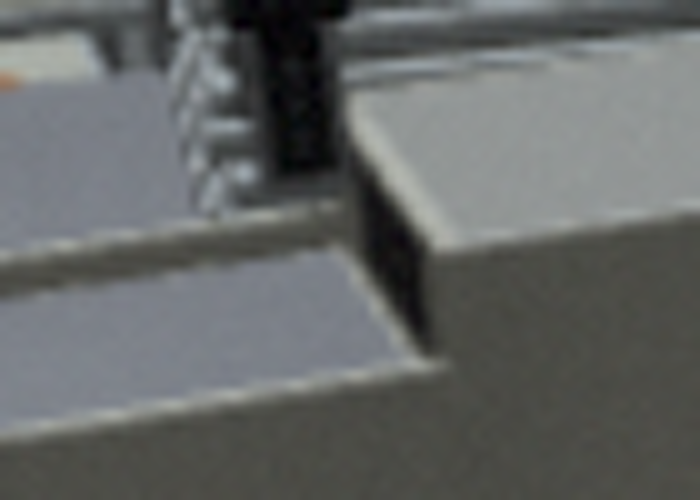

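View pics/t17.png

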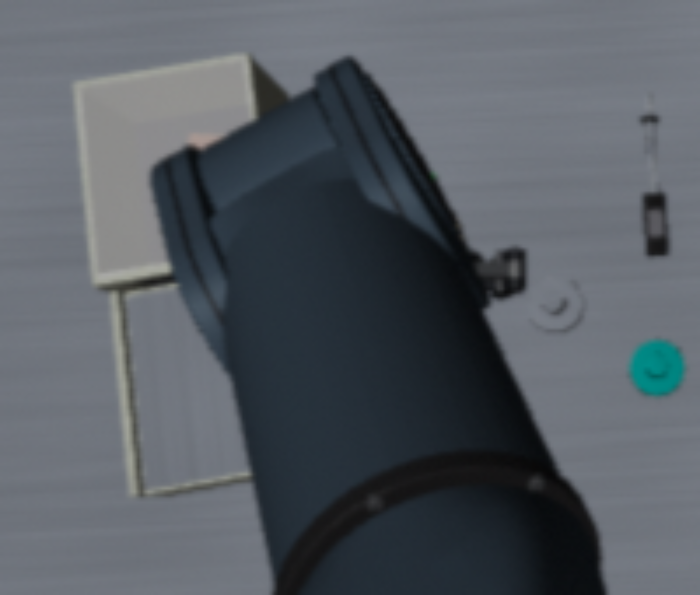

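```bash
python3 - <<'E'
from station import r
from h import *
f=r.grab_frame("top");g=r.grab_frame("side")
print("disc top",ray(f,np.array([[272,274]])/14+[270,228],.008))
print("knob top",ray(f,np.array([[267,263]])/14+[270,228],.032))
cv2.imwrite("pics/w2.png",cv2.resize(g["image"][210:245,250:300,::-1],None,fx=14,fy=14,interpolation=cv2.INTER_CUBIC))
for p in [(.4495,.085,0.04),(.4495,.085,0.014),(.4495,.085,0.0)]: print((proj(g,p)-[250,210])*14)
E
```

```text
disc top [[0.44811618 0.08422774 0.008     ]]
knob top [[0.44749462 0.08345249 0.032     ]]
[[306.53191245 130.84793426]]
[[319.21676617 263.49934034]]
[[325.90618506 333.45370012]]
```

View pics/w2.png

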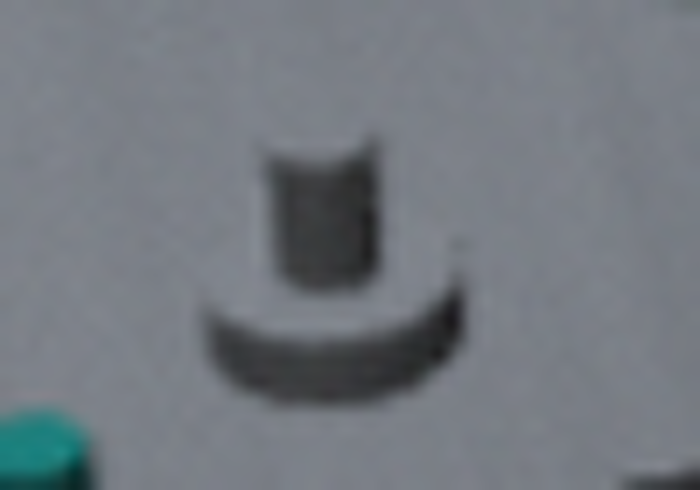

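Call:
jog_arm([
  [0,-1,0,0.003,0.03,0,0.045],
  [0,-1.8,-0.6,0.006,0.06,0,0.045],
  [0,-1.8,-0.6,0.007,0.0705,0.03,0.045],
  [0,-1.8,-0.6,0.007,0.0705,0.06,0.045],
  [0,-1.8,-0.6,0.007,0.0705,0.09,0.045],
])

```text
time: 28.1
eef_pos: [0.4518, 0.0888, 0.1057]
tool_rot: [-0.003, 1.0, 0.002, 0.0]
force: [0.5, 1.6, -0.7]
finger_gap: 0.527
```

Call:
jog_arm([
  [0,0,0,0,0,0,0.045],
  [0,0,0,0,0,0,0.045],
  [0,0,0,0,0,0,0.045],
  [0,0,0,0,0,0,0.045],
  [0,0,0,0,0,0,0.045],
])

```text
time: 28.6
eef_pos: [0.4522, 0.0879, 0.1075]
tool_rot: [-0.003, 1.0, 0.001, 0.001]
force: [-0.2, -0.7, -0.4]
finger_gap: 0.528
```

```bash
python3 go.py .449 .084 .022 0
```

```text
t 28.6 tcp [0.4522 0.0879 0.1075] yaw 0.14 gap 0.528 F [-0.2 -0.7 -0.4]
turn [-0.34 -0.1   0.14] shift [-0.0034  0.0044  0.0854] dist 0.086 calls 0.34
```

Call:
jog_arm([
  [-0.3,0,0,-0.0032,0.004,0.03,0.045],
  [-0.3,0,0,-0.0032,0.004,0.06,0.045],
  [-0.3,0,0,-0.0032,0.004,0.075,0.045],
  [-0.3,0,0,-0.0032,0.004,0.0825,0.045],
  [-0.3,0,0,-0.0032,0.004,0.0825,0.045],
])

```text
time: 29.1
eef_pos: [0.4484, 0.084, 0.0237]
tool_rot: [0.0, 1.0, 0.001, -0.0]
force: [1.2, 0.2, 0.7]
finger_gap: 0.527
```

Call:
jog_arm([
  [0,0,0,0,0,0,0.045],
  [0,0,0,0,0,0,0.01],
  [0,0,0,0,0,0,0.01],
  [0,0,0,0,0,0,0.01],
  [0,0,0,0,0,0,0.01],
])

```text
time: 29.6
eef_pos: [0.4491, 0.0842, 0.025]
tool_rot: [-0.0, 1.0, 0.001, 0.001]
force: [-0.9, 0.4, 9.6]
finger_gap: 0.181
```

```bash
python3 - <<'E'
from station import r
from h import *
g=r.grab_frame("side")
cv2.imwrite("pics/w3.png",cv2.resize(g["image"][180:270,220:340,::-1],None,fx=6,fy=6,interpolation=cv2.INTER_CUBIC))
E
python3 go.py .449 .084 .022 0
```

```text
t 29.65 tcp [0.4491 0.0842 0.025 ] yaw 0.13 gap 0.179 F [-1.6  0.4 10. ]
turn [-0.04 -0.1   0.13] shift [-0.0001  0.0002  0.003 ] dist 0.003 calls 0.01
```

View pics/w3.png

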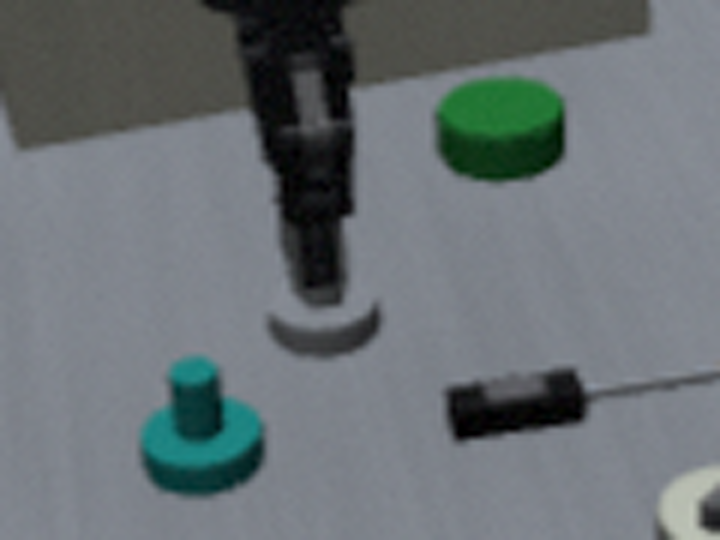

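Call:
jog_arm([
  [0,0,0,0,0,-0.01,0.01],
  [0,0,0,0,0,-0.05,0.01],
  [0,0,0,0,0,-0.09,0.01],
  [0,0,0,0,0,-0.12,0.01],
  [0,0,0,0,0,-0.125,0.01],
])

```text
time: 30.15
eef_pos: [0.4499, 0.0842, 0.1527]
tool_rot: [-0.001, 1.0, 0.001, 0.003]
force: [-0.5, -0.3, -3.0]
finger_gap: 0.179
```

Call:
jog_arm([
  [0,0,0,0.002,0.025,0,0.01],
  [0,0,0,0.005,0.065,0,0.01],
  [0,0,0,0.008,0.11,0,0.01],
  [0,0,0,0.012,0.155,0,0.01],
  [0,0,0,0.015,0.2,0,0.01],
])

```text
time: 30.65
eef_pos: [0.4633, -0.1176, 0.1485]
tool_rot: [-0.0, 1.0, 0.001, -0.0]
force: [1.2, -0.2, -2.2]
finger_gap: 0.182
```

Call:
jog_arm([
  [0,0,0,0.003,0.045,0,0.01],
  [0,0,0,0.006,0.09,0,0.01],
  [0,0,0,0.009,0.135,0,0.01],
  [0,0,0,0.012,0.175,0,0.01],
  [0,0,0,0.0135,0.205,0,0.01],
])

```text
time: 31.15
eef_pos: [0.4768, -0.3238, 0.1482]
tool_rot: [0.0, 1.0, -0.0, -0.001]
force: [0.7, -0.1, -2.4]
finger_gap: 0.179
```

Call:
jog_arm([
  [0,0,0,0,0.01,0,0.01],
  [0,0,0,0,0.0165,0,0.01],
  [0,0,0,0,0.0165,0,0.01],
  [0,0,0,0,0.0165,0.02,0.01],
  [0,0,0,0,0.0165,0.04,0.01],
])

```text
time: 31.65
eef_pos: [0.4787, -0.3356, 0.1089]
tool_rot: [-0.0, 1.0, 0.002, 0.001]
force: [0.0, 0.4, -2.8]
finger_gap: 0.18
```

```bash
python3 - <<'E'
from station import r
from h import *
g=r.grab_frame("side")
cv2.imwrite("pics/w4.png",cv2.resize(g["image"][230:400,240:440,::-1],None,fx=3.5,fy=3.5,interpolation=cv2.INTER_CUBIC))
E
python3 go.py .4775 -.338 .053 0
```

```text
t 31.7 tcp [ 0.4771 -0.3344  0.1055] yaw 0.28 gap 0.184 F [-0.9  0.5 -4.8]
turn [-0.18  0.18  0.28] shift [0.0005 0.0037 0.0525] dist 0.053 calls 0.21
```

View pics/w4.png

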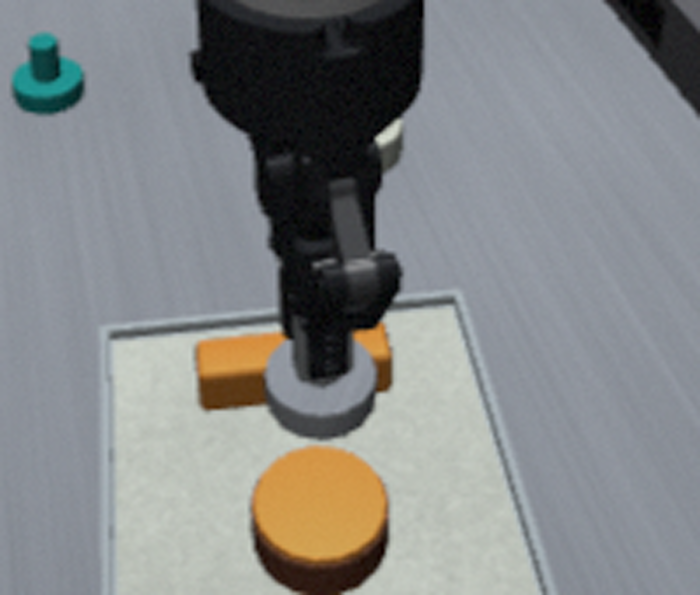

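Call:
jog_arm([
  [0,0,0,0,0.001,0.02,0.01],
  [0,0,0,0,0.001,0.035,0.01],
  [0,0,0,0,0.001,0.045,0.01],
  [0,0,0,0,0.001,0.048,0.01],
  [0,0,0,0,0.001,0.048,0.01],
])

```text
time: 32.2
eef_pos: [0.4781, -0.3378, 0.061]
tool_rot: [-0.0, 1.0, 0.001, -0.0]
force: [0.4, 0.1, -2.4]
finger_gap: 0.178
```

Call:
jog_arm([
  [0,0,0,0,0,0.001,0.01],
  [0,0,0,0,0,0.002,0.01],
  [0,0,0,0,0,0.003,0.01],
  [0,0,0,0,0,0.003,0.01],
  [0,0,0,0,0,0.003,0.01],
])

```text
time: 32.7
eef_pos: [0.4779, -0.3385, 0.058]
tool_rot: [-0.0, 1.0, 0.001, 0.0]
force: [-0.5, -0.5, -2.1]
finger_gap: 0.184
```

```bash
python3 - <<'E'
from station import r
from h import *
g=r.grab_frame("side")
cv2.imwrite("pics/w5.png",cv2.resize(g["image"][280:400,260:400,::-1],None,fx=5,fy=5,interpolation=cv2.INTER_CUBIC))
E
python3 go.py .4775 -.338 .053 0
```

```text
t 32.75 tcp [ 0.478  -0.3385  0.058 ] yaw 0.13 gap 0.181 F [-0.  -0.7 -3.3]
turn [-0.01 -0.01  0.13] shift [-0.0005 -0.0005  0.005 ] dist 0.005 calls 0.02
```

View pics/w5.png

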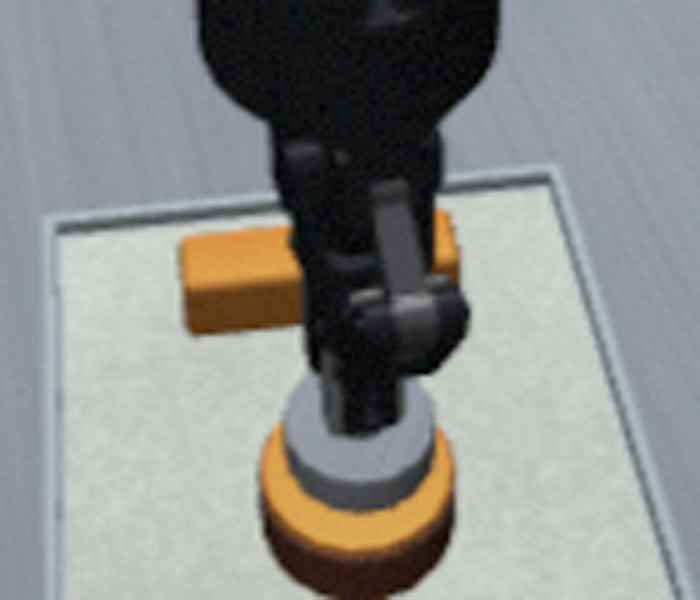

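Call:
jog_arm([
  [0,0,0,0,0,0.0015,0.01],
  [0,0,0,0,0,0.003,0.01],
  [0,0,0,0,0,0.004,0.01],
  [0,0,0,0,0,0.0045,0.01],
  [0,0,0,0,0,0.0045,0.01],
])

```text
time: 33.25
eef_pos: [0.4779, -0.3384, 0.0533]
tool_rot: [-0.0, 1.0, 0.001, -0.0]
force: [-0.1, -0.9, -3.1]
finger_gap: 0.18
```

Call:
jog_arm([
  [0,0,0,0,0,0.0005,0.01],
  [0,0,0,0,0,0.001,0.01],
  [0,0,0,0,0,0.001,0.01],
  [0,0,0,0,0,0.001,0.01],
  [0,0,0,0,0,0.001,0.01],
])

```text
time: 33.75
eef_pos: [0.4779, -0.3385, 0.0531]
tool_rot: [0.0, 1.0, 0.001, 0.0]
force: [-2.6, 1.4, 7.0]
finger_gap: 0.181
```

Contact (force +7 N). Release and lift.

Call:
jog_arm([
  [0,0,0,0,0,-0.0005,0.01],
  [0,0,0,0,0,-0.0005,0.04],
  [0,0,0,0,0,-0.0005,0.04],
  [0,0,0,0,0,-0.0005,0.04],
  [0,0,0,0,0,-0.0005,0.04],
])

```text
time: 34.25
eef_pos: [0.478, -0.3385, 0.0528]
tool_rot: [-0.0, 1.0, 0.001, 0.0]
force: [0.8, -0.7, 0.1]
finger_gap: 0.466
```

Call:
jog_arm([
  [0,0,0,0,0,-0.01,0.04],
  [0,0,0,0,0,-0.03,0.04],
  [0,0,0,0,0,-0.06,0.04],
  [0,0,0,0,0,-0.1,0.04],
  [0,0,0,0,0,-0.14,0.04],
])

```text
time: 34.75
eef_pos: [0.4776, -0.3383, 0.1949]
tool_rot: [-0.0, 1.0, 0.001, -0.0]
force: [0.5, -0.9, -0.3]
finger_gap: 0.468
```

Call:
jog_arm([
  [0,0,0,0.01,-0.03,0,0.04],
  [0,0,0,0.02,-0.08,0,0.04],
  [0,0,0,0.02,-0.13,0,0.04],
  [0,0,0,0.02,-0.18,0,0.04],
  [0,0,0,0.02,-0.22,0,0.04],
])

```text
time: 35.25
eef_pos: [0.4973, -0.1155, 0.1938]
tool_rot: [-0.0, 1.0, 0.002, 0.0]
force: [0.2, -0.0, 0.5]
finger_gap: 0.468
```

Call:
jog_arm([
  [0,0,0,0.01,-0.03,0,0.04],
  [0,0,0,0.02,-0.07,0,0.04],
  [0,0,0,0.02,-0.1,0,0.04],
  [0,0,0,0.02,-0.1,0,0.04],
  [0,0,0,0.02,-0.1,0,0.04],
])

```text
time: 35.75
eef_pos: [0.5172, -0.018, 0.1935]
tool_rot: [0.0, 1.0, 0.002, 0.0]
force: [0.3, 0.4, -0.5]
finger_gap: 0.467
```

```bash
python3 tr.py t20; python3 - <<'E'
from station import r
from h import *
g=r.grab_frame("side")
cv2.imwrite("pics/s20.png",g["image"][:,:,::-1])
f=r.grab_frame("top")
cv2.imwrite("pics/t21.png",cv2.resize(f["image"][200:260,390:490,::-1],None,fx=7.5,fy=7.5,interpolation=cv2.INTER_CUBIC))
cv2.imwrite("pics/t22.png",cv2.resize(f["image"][160:330,130:370,::-1],None,fx=3,fy=3))
print(r.read_state()["time"])
E
```

```text
[411.  225.8] rect [ 486.4 -254.4   22.2   89.9   -5.7] cen [ 0.4867 -0.2543  0.029 ] tray frame [-0.0005  0.0836]
[471.6 228.6] rect [ 469.9 -417.3   35.8   73.    -7.8] cen [ 0.4694 -0.4203  0.029 ] tray frame [ 0.0024 -0.0801]
[439.2 230.1] rect [ 475.  -334.2   55.4   44.8   45.6] cen [ 0.4704 -0.3307  0.029 ] tray frame [-0.0023  0.003 ]
35.9
```

View pics/s20.png

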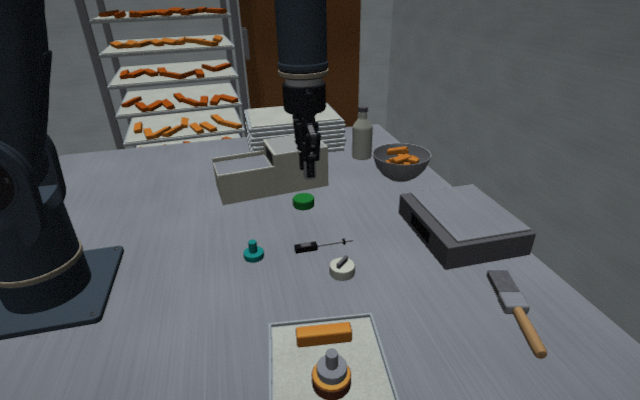

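View pics/t21.png

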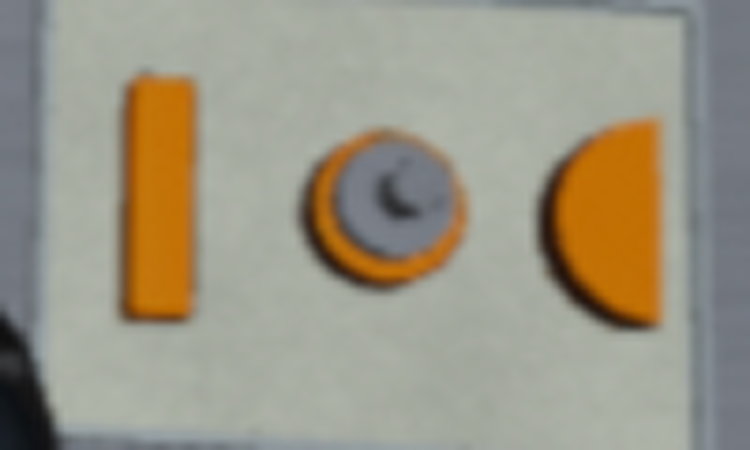

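View pics/t22.png

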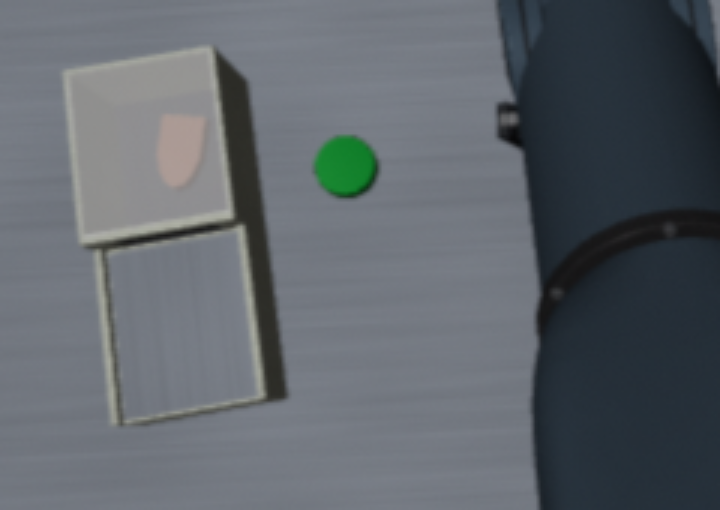

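```bash
python3 - <<'E'
from station import r
from h import *
f=r.grab_frame("top");g=r.grab_frame("side")
a=ray(f,np.array([[389,207]])/7.5+[390,200],.028);b=ray(f,np.array([[394,196]])/7.5+[390,200],.042)
print(a,b,b-a)
cv2.imwrite("pics/s21.png",cv2.resize(g["image"][310:400,260:400,::-1],None,fx=5.5,fy=5.5,interpolation=cv2.INTER_CUBIC))
for p in [(.4775,-.338,.028),(.4775,-.338,.042)]: print((proj(g,p)-[260,310])*5.5)
E
```

```text
[[ 0.47695582 -0.33911492  0.028     ]] [[ 0.47885863 -0.33727682  0.042     ]] [[0.0019028  0.00183811 0.014     ]]
[[384.76654797 337.68666508]]
[[384.17223473 301.51334454]]
```

View pics/s21.png

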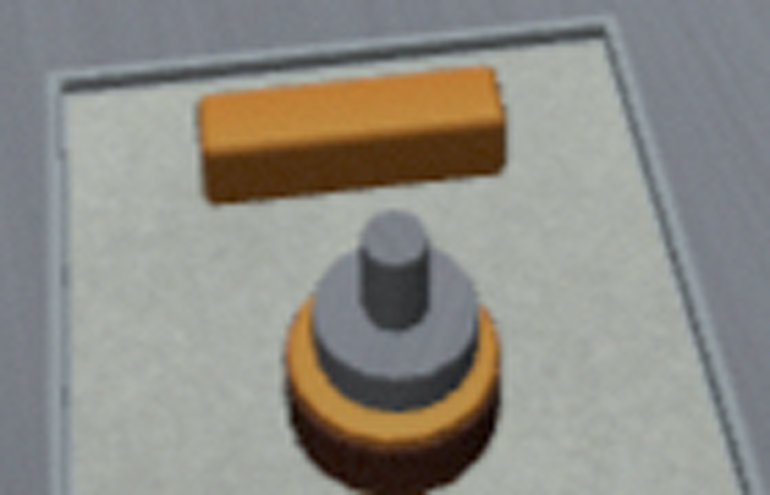

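```bash
python3 -c "
from station import r
print(r.job_done(), r.read_state()['time'])"
```

```text
the job is handed in; nothing more can be done
the job is handed in; nothing more can be done
```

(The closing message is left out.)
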